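Unpack the latched case and build the stack of weight-carrier frames

ROBOT

A 6-joint arm with a two-finger parallel gripper is mounted at the origin on the work surface. World frame = base frame: x ahead of the robot, y to its left, z up, the work surface at z = 0. Lengths are in m, angles in rad, forces in N, time in s.
With the tool pointing down it reaches from about 0.375 to 0.975 m from the base axis. Payload 3.8 kg.
Tool frame: the origin (TCP) lies midway between the tips of the shut fingers; the grasp point (between the pads) lies 19 mm behind it; x points along the fingers, y is the direction in which the jaws open and shut, and the axes are right-handed (so a half turn about x gives the same grasp; the last joint's range is limited). The gripper opens to 88 mm and grips with 3 to 60 N. Pads are 18 mm wide; open, the fingers measure 123 mm over their backs; the gripper's body (75 mm by 187 mm) begins 45 mm behind the grasp point.
Start: joints at [-0.037, 0.264, 1.604, -0, 1.274, -0.037], TCP at [0.675, -0, 0.218] pointing down, gripper open.
Joint ranges: [-2.63, 2.63], [-0.94, 2.18], [0.31, 2.57], [-1.31, 4.45], [0, 2.66], [-2.55, 2.55]. Speed limits (rad/s): [2.57, 2.57, 3.14, 3.14, 3.14, 3.14].

INTERFACE

Orientations are given as a rotation vector (axis times angle).
In Python, from cell import manip, inverse_kinematics, cams, order gives the robot as it stands. Calls block until the motion is done:
- manip.move_pose(position, orientation): joint-space move of the TCP to a pose.
- manip.move_linear(position, rate=0.15, rot=None): straight line of the TCP; rot=None keeps the orientation; rate is the mean speed in m/s.
- manip.set_joints(angles): joint-space move.
- manip.set_gripper(opening, force=None): finger opening in m; force is the grip in N (None keeps the last); returns when the fingers have stopped.
- manip.dwell(seconds).
- inverse_kinematics(position, orientation): joint angles nearest the present ones, or None.
- manip.state(): the state.
- cams.capture(name): name is "scene" or "side" or "wrist"; returns a dict with "image" (384x512x3 uint8, blue, green, red), "z_map" (384x512 float32, m along the optical axis (not along the pixel's ray), 0 where there is no reading), "intrinsics" (3x3 intrinsics, pixels), "position" and "orientation" of the camera in the world; the wrist camera has in their place "T_tool_cam" (4x4, takes a point from camera to tool coordinates, whose origin is the TCP and whose axes are the tool frame's). Camera axes: x right, y down, z forward; pixel columns grow to the right and rows downward; lengths in m; the calibration is good to about 2 mm. A picture is of the moment at which its call begins: read the wrist's pose just before it.
A pose or a line that the arm cannot do raises manip.IKError and nothing moves.
- order.close_job(): hands the job in, once; it reports no verdict.
The state is a dict: "clock": time; "joint_pos": joint angles; "joint_velocities": joint speeds; "tau": joint torques, N m; "tool_pos": TCP position; "tcp_rot": TCP orientation; "contact_force": force on the tool from outside, world axes, zero at the start; "moment": the same for the moment, N m; "gripper_width": finger opening in m.
Only numpy, scipy, OpenCV 4.12 (cv2) and the standard library are available. Lean on these libraries where they do the work, as an engineer would, in place of code of your own. Each camera call takes 0.05 s, during which the arm holds its last target.

TASK

Lift the paddle latch of the grey carrying case and swing its lid right back, then take out every carrier frame and stack them all, in any order, on the base frame on the bench, the four corner posts of each fully home in the sockets of the frame below. When they are all stacked, shut the case until it latches; leave the other things on the bench where they are.

Things in the scene. Friction and masses are not known exactly. Their poses are not given: they have to be found in the camera images.
- base_deck (a point): Centre of the top face of the base frame's white plate (150 x 120 mm, fixed, this face 22 mm above the bench). x along its long side, z up. Four square steel sockets stand on it, open at the top, 18 mm inside, 26 mm outside, 16 mm tall, centred at x = +-44, y = +-32 mm. A post fully home stands on the plate inside its socket; a frame's grip is then 91 mm above this point.
- grip1 (a point): Centre of the grip bar of a carrier frame (2 or 3 alike frames are present; an absent one reads None). Black bar along x above the deck's centre, 70 long, 16 wide (y), 14 mm tall, on two uprights at its ends (x = +-31 mm). This point is 91 mm above the feet, 29 mm above the deck. Frame 114 x 90 mm in plan, 98 mm high, about 0.45 kg. z up; a half turn about z makes no difference.
- grip2 (a point): Same point of the second frame. All frames: aluminium deck 110 x 84 mm, 6 mm thick, its top 62 mm above the feet, on four round steel corner posts at x = +-44, y = +-32 mm, 14 mm thick, the last 9 mm tapering to 9 mm at the foot. Above each post a socket stands on the deck, as on the base (18 mm inside, 26 outside, 16 tall).
- grip3 (a point): Same point of the third frame. Stacked and fully home, a frame's feet stand on the deck of the frame below, inside its sockets, and each grip is 62 mm straight above the one below.
- lid (a joint): Lid angle, rad: 0 shut, 2.05 open against its stop, leaning back. It turns up about its far edge (+x side of the case). The stiff hinge holds it where it is left; 4 to 5 N at the paddle's bar lifts it. It cannot open while the pawl below it is caught. To latch, press its front edge down to 0 with 5 to 15 N: the sprung pawl snaps in; it also snaps in if a lifted paddle is let go with the lid shut.
- paddle (a joint): Angle of the latch paddle from the lid, rad: 0 at rest (sprung), 0.55 lifted against its stop. Its pivot, along y, lies on the lid 31 mm in from the front edge, 12 mm above the hinge's height, 65 mm from the bar. Beyond about 0.35 the pawl is clear of its keeper. Lifting takes 1 to 3 N; at the stop, further lifting raises the lid.
- paddle_bar (a point): Centre of the paddle's round steel grip bar, 14 mm thick, 40 mm long along y, 34 mm in front of the case's front wall and 124 mm above the bench when shut. It can be pinched from above by its two ends or across, and turns between the fingers. Axes turn with lid and paddle: y along the bar; at rest with the lid shut x points to the hinge.
- lid_hinge (a point): Middle of the hinge line, on the back wall's top edge, 108 mm above the bench. y is the hinge axis (opening turns positively about +y); axes turn with the lid: x points from the lid's front edge to the hinge, z up when shut. At rest the paddle's bar is at x = -224, z = +15 mm in this frame.
- lid_press (a point): Bare spot on the lid's top face, 11 mm in from its front edge and 50 mm to the +y side of its middle, where it can be pressed shut.
- case_floor (a point): Centre of the inner floor of the carrying case, a fixed grey box, outside 190 (x) x 362 (y) x 108 mm, walls and floor 6 mm, lid on top. Frames stand in a row along y at x = 16 mm, long sides along x, 112 mm apart, any place may be empty, behind a 20 mm tall rail (x = -42). The latch's keeper juts 37 mm in from the front wall at y = 0, below the rim; the pawl hangs 22 mm below the lid. z up.
- weight_a: Bystander, leave it where it is: disc weight with a knob, bare steel, 72 mm across, 46 mm high. Origin at the centre of its underside.
- weight_b: Bystander, leave it where it is: smaller disc weight with a knob, bare steel, 56 mm across, 42 mm high. Origin at the centre of its underside.
- fluid: Bystander, leave it where it is: brown glass bottle of working fluid, 60 mm across, 140 mm high. Origin at the centre of its underside.
- spanner: Bystander, leave it where it is: open-ended spanner, 160 mm long, lying flat. Origin at the centre of its underside (lies along x).
- adapter: Bystander, leave it where it is: turned steel pressure adapter, 48 mm across at the foot, 80 mm high. Origin at the centre of its underside.
- beaker: Bystander, leave it where it is: empty glass beaker, 68 mm across, 75 mm high. Origin at the centre of its underside.

How it is judged:
On the way, in this order (a step that is already met when the one before it is completed fails the run):
1. the lid is swung right back, past upright (value of joint lid above 1.6 rad), for 0.2 s.
2. every frame is fully home in the stack on the base frame, with the lid still open (angle between each of grip1, grip2, grip3's own z axis and vertical below 0.05 rad and ((z of grip1 in the frame of base_deck between 0.087 and 0.095 m and horizontal distance between grip1 and base_deck below 0.006 m and angle between the x axis of grip1 and the x axis of base_deck, either way round below 0.06 rad) or (z of grip1 in the frame of grip2 between 0.058 and 0.066 m and horizontal distance between grip1 and grip2 below 0.006 m and angle between the x axis of grip1 and the x axis of grip2, either way round below 0.06 rad) or (z of grip1 in the frame of grip3 between 0.058 and 0.066 m and horizontal distance between grip1 and grip3 below 0.006 m and angle between the x axis of grip1 and the x axis of grip3, either way round below 0.06 rad)) and ((z of grip2 in the frame of base_deck between 0.087 and 0.095 m and horizontal distance between grip2 and base_deck below 0.006 m and angle between the x axis of grip2 and the x axis of base_deck, either way round below 0.06 rad) or (z of grip2 in the frame of grip1 between 0.058 and 0.066 m and horizontal distance between grip2 and grip1 below 0.006 m and angle between the x axis of grip2 and the x axis of grip1, either way round below 0.06 rad) or (z of grip2 in the frame of grip3 between 0.058 and 0.066 m and horizontal distance between grip2 and grip3 below 0.006 m and angle between the x axis of grip2 and the x axis of grip3, either way round below 0.06 rad)) and ((z of grip3 in the frame of base_deck between 0.087 and 0.095 m and horizontal distance between grip3 and base_deck below 0.006 m and angle between the x axis of grip3 and the x axis of base_deck, either way round below 0.06 rad) or (z of grip3 in the frame of grip1 between 0.058 and 0.066 m and horizontal distance between grip3 and grip1 below 0.006 m and angle between the x axis of grip3 and the x axis of grip1, either way round below 0.06 rad) or (z of grip3 in the frame of grip2 between 0.058 and 0.066 m and horizontal distance between grip3 and grip2 below 0.006 m and angle between the x axis of grip3 and the x axis of grip2, either way round below 0.06 rad)) and value of joint lid above 0.6 rad), for 0.2 s.
At the end, for the whole second after the job is handed in: Every frame present stands fully home on the base or on another frame (height within 4 mm, centred within 6 mm, turned within 0.06 rad, upright within 0.05 rad); the lid is shut (under 0.03 rad) and the paddle is back at rest (under 0.12 rad), so the pawl has caught (angle between each of grip1, grip2, grip3's own z axis and vertical below 0.05 rad and ((z of grip1 in the frame of base_deck between 0.087 and 0.095 m and horizontal distance between grip1 and base_deck below 0.006 m and angle between the x axis of grip1 and the x axis of base_deck, either way round below 0.06 rad) or (z of grip1 in the frame of grip2 between 0.058 and 0.066 m and horizontal distance between grip1 and grip2 below 0.006 m and angle between the x axis of grip1 and the x axis of grip2, either way round below 0.06 rad) or (z of grip1 in the frame of grip3 between 0.058 and 0.066 m and horizontal distance between grip1 and grip3 below 0.006 m and angle between the x axis of grip1 and the x axis of grip3, either way round below 0.06 rad)) and ((z of grip2 in the frame of base_deck between 0.087 and 0.095 m and horizontal distance between grip2 and base_deck below 0.006 m and angle between the x axis of grip2 and the x axis of base_deck, either way round below 0.06 rad) or (z of grip2 in the frame of grip1 between 0.058 and 0.066 m and horizontal distance between grip2 and grip1 below 0.006 m and angle between the x axis of grip2 and the x axis of grip1, either way round below 0.06 rad) or (z of grip2 in the frame of grip3 between 0.058 and 0.066 m and horizontal distance between grip2 and grip3 below 0.006 m and angle between the x axis of grip2 and the x axis of grip3, either way round below 0.06 rad)) and ((z of grip3 in the frame of base_deck between 0.087 and 0.095 m and horizontal distance between grip3 and base_deck below 0.006 m and angle between the x axis of grip3 and the x axis of base_deck, either way round below 0.06 rad) or (z of grip3 in the frame of grip1 between 0.058 and 0.066 m and horizontal distance between grip3 and grip1 below 0.006 m and angle between the x axis of grip3 and the x axis of grip1, either way round below 0.06 rad) or (z of grip3 in the frame of grip2 between 0.058 and 0.066 m and horizontal distance between grip3 and grip2 below 0.006 m and angle between the x axis of grip3 and the x axis of grip2, either way round below 0.06 rad)) and value of joint lid below 0.03 rad and value of joint paddle below 0.12 rad); the robot touches nothing.
It fails at once if a bystander is moved more than 40 mm or knocked over (distance of any of weight_a, weight_b, fluid, spanner, adapter, beaker from where it was at the start of the episode above 0.04 m or angle between any of weight_a, weight_b, fluid, adapter, beaker's own z axis and vertical above 0.5 rad).
Of frame1, frame2, frame3 only 2 to 3 are there at a start; the rules pass over those that are not, and their reading is None.
At some moment in a run one of frame1, frame2, frame3 may be knocked a few centimetres aside while the robot is not near it.
Once in a run the grip may slacken for a moment while it holds something.
It also fails if it takes over 208 s, if anything falls off the work surface, if the arm or the gripper's body presses on something with over 40 N, if the wrist force passes 120 N, or if a joint passes its speed limit or range.

## Working session

There is one attempt and no reset: what is moved stays moved. The work goes in short steps, each a Python script; the robot and the scene stay as the last script left them, time stands still between calls to the robot, and variables do not carry over. Pictures are saved under pics/ and viewed, and the job is handed in when it is done.

```bash
ls -la; mkdir -p pics; python3 - <<'E'
from cell import manip,inverse_kinematics,cams,order
import cv2,numpy as np
print(manip.state())
for n in("scene","side","wrist"):
    c=cams.capture(n); cv2.imwrite(f"pics/a_{n}.png",c["image"]); np.savez(f"a_{n}.npz",**c)
    print(n,{k:np.round(v,4) for k,v in c.items() if k not in("image","z_map")})
E
```

```text
total 12
drwxr-xr-x  3 agent agent 4096 Dec  6 14:06 .
drwxr-xr-x 23 root  root  4096 Dec  6 14:06 ..
drwxr-xr-x  2 agent agent 4096 Dec  6 14:06 pics
{'clock': 0.0, 'joint_pos': array([-3.69096844e-02,  2.64743931e-01,  1.60536996e+00,  4.50922504e-06,
        1.27368973e+00, -3.68686729e-02]), 'joint_velocities': array([-0.00111457, -0.00130059, -0.00018583,  0.000406  , -0.00068258,
        0.00105073]), 'tau': array([-9.59501231e-04, -5.02113855e+01, -3.56871557e+01,  7.25938403e-02,
        2.92220683e-02, -1.93505334e-04]), 'tool_pos': array([6.74245452e-01, 2.10344206e-05, 2.16596449e-01]), 'tcp_rot': array([ 1.20824861,  1.21086957, -1.21081694]), 'contact_force': array([-0.23029333, -0.56144787,  0.46883328]), 'moment': array([ 0.02981116, -0.0152827 ,  0.02335235]), 'gripper_width': 0.08774251840617414}
scene {'intrinsics': array([[467.545 ,   0.    , 246.9755],
       [  0.    , 467.545 , 185.9106],
       [  0.    ,   0.    ,   1.    ]]), 'position': array([1.5489, 0.3595, 0.8994]), 'orientation': array([-1.4178, -1.9686,  0.9431])}
side {'intrinsics': array([[428.8763,   0.    , 261.6673],
       [  0.    , 428.8763, 197.0192],
       [  0.    ,   0.    ,   1.    ]]), 'position': array([ 0.3506, -0.8663,  0.7381]), 'orientation': array([-2.1394,  0.2514, -0.1683])}
wrist {'intrinsics': array([[307.0916,   0.    , 257.0879],
       [  0.    , 307.0916, 191.0523],
       [  0.    ,   0.    ,   1.    ]]), 'T_tool_cam': array([[-1.000e-03, -3.050e-01,  9.523e-01, -1.656e-01],
       [ 1.000e+00, -1.000e-04,  1.000e-03,  9.000e-04],
       [-2.000e-04,  9.523e-01,  3.050e-01, -8.050e-02],
       [ 0.000e+00,  0.000e+00,  0.000e+00,  1.000e+00]])}
```

View pics/a_scene.png

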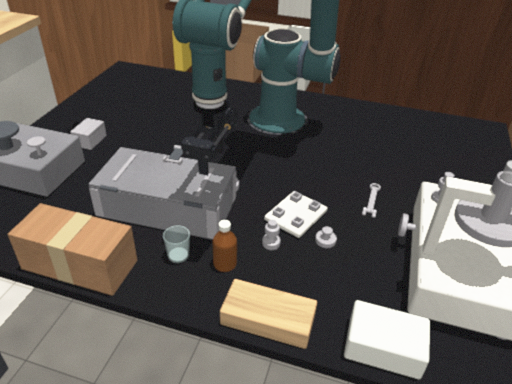

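View pics/a_side.png

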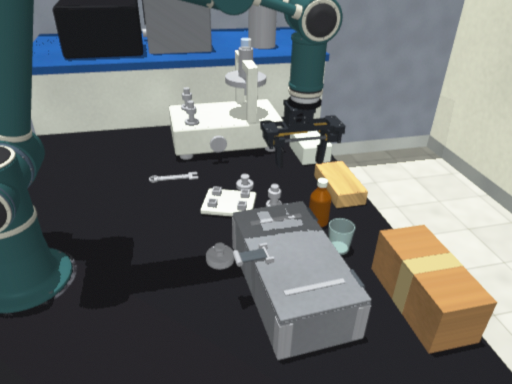

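View pics/a_wrist.png

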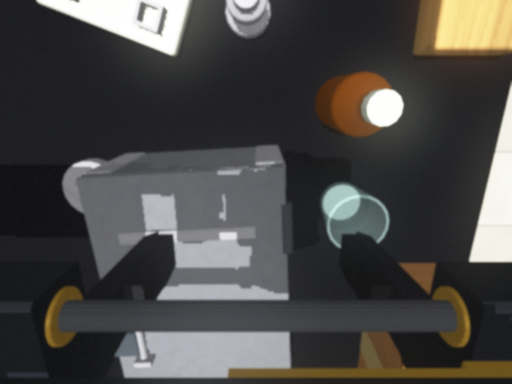

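The scene view shows the grey case at (165,190) and the base frame at (297,212). The side view shows the paddle at (255,257) with a disc weight near it at (220,257). Next I'll build a top-down height map from the depth images.

```bash
cat > h.py <<'E'
import numpy as np,cv2
from scipy.spatial.transform import Rotation as R
def camT(c,st=None):
    T=np.eye(4)
    if "T_tool_cam" in c:
        W=np.eye(4);W[:3,:3]=R.from_rotvec(st["tcp_rot"]).as_matrix();W[:3,3]=st["tool_pos"]
        return W@c["T_tool_cam"]
    T[:3,:3]=R.from_rotvec(c["orientation"]).as_matrix();T[:3,3]=c["position"];return T
def cloud(c,st=None):
    z=c["z_map"];K=c["intrinsics"];v,u=np.mgrid[:z.shape[0],:z.shape[1]]
    P=np.stack([(u-K[0,2])/K[0,0]*z,(v-K[1,2])/K[1,1]*z,z],-1)
    T=camT(c,st);W=P@T[:3,:3].T+T[:3,3];W[z<=0]=np.nan;return W
def raymeet(c,u,v,h,st=None):
    K=c["intrinsics"];T=camT(c,st);d=T[:3,:3]@np.array([(u-K[0,2])/K[0,0],(v-K[1,2])/K[1,1],1]);o=T[:3,3]
    return o+d*(h-o[2])/d[2]
def project(c,p,st=None):
    T=np.linalg.inv(camT(c,st));q=T[:3,:3]@np.asarray(p)+T[:3,3];q=c["intrinsics"]@q;return q[:2]/q[2]
def hmap(W,img,x0,x1,y0,y1,res=0.001,zmax=.4):
    H=np.full((int((x1-x0)/res),int((y1-y0)/res)),np.nan)
    return H
E
python3 - <<'E'
from h import *
for n in("scene","side"):
    c=dict(np.load(f"a_{n}.npz"));W=cloud(c);P=W.reshape(-1,3);C=c["image"].reshape(-1,3)
    m=(P[:,0]>.3)&(P[:,0]<1.1)&(P[:,1]>-.6)&(P[:,1]<.6)&(P[:,2]<.25)&(P[:,2]>-.03)
    P=P[m];C=C[m]
    o=np.argsort(P[:,2]);P=P[o];C=C[o]
    # image: up=+x, left=+y; 600px per 1.0 m
    s=620
    I=np.zeros((500,745,3),np.uint8);J=np.zeros((500,745),np.uint8)
    r=((1.1-P[:,0])*s).astype(int).clip(0,499);q=((.6-P[:,1])*s).astype(int).clip(0,744)
    I[r,q]=C;J[r,q]=(P[:,2].clip(0,.2)/.2*255).astype(np.uint8)
    cv2.imwrite(f"pics/td_{n}.png",I);cv2.imwrite(f"pics/tz_{n}.png",cv2.applyColorMap(J,cv2.COLORMAP_JET))
E
python3 - <<'E'
from h import *
I=cv2.imread("pics/a_side.png");cv2.imwrite("pics/c1.png",cv2.resize(I[160:350,190:390],None,fx=3.9,fy=3.1,interpolation=2))
I=cv2.imread("pics/a_scene.png");cv2.imwrite("pics/c2.png",cv2.resize(I[110:260,80:340],None,fx=3,fy=3,interpolation=2))
E
```

```text
(no output)
```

View pics/td_side.png

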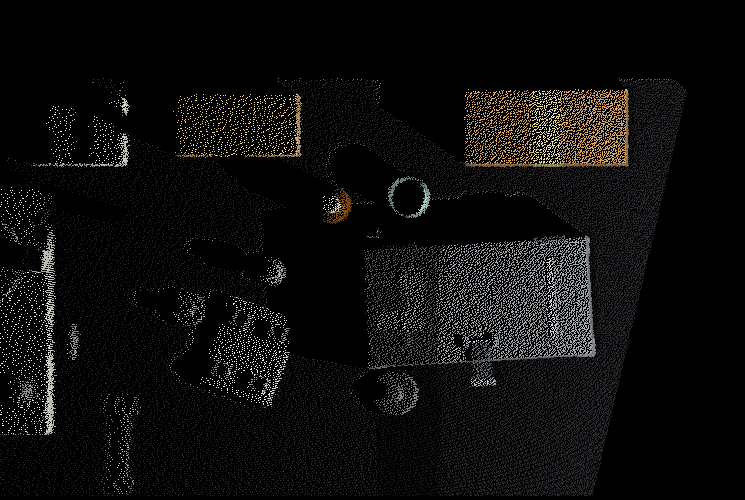

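View pics/td_scene.png

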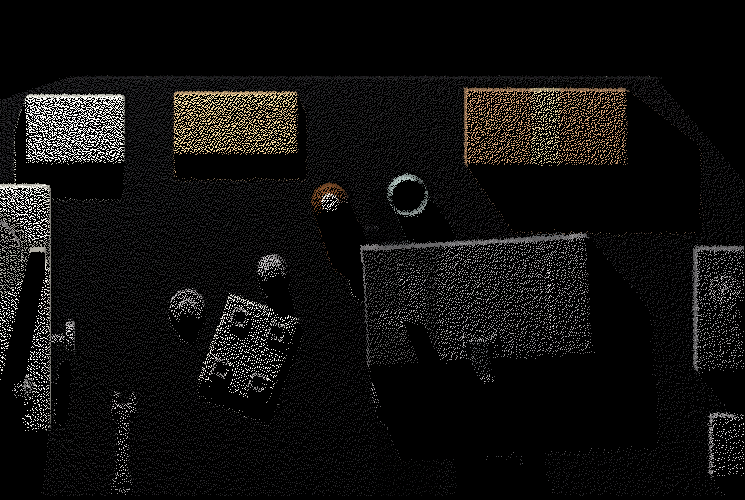

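View pics/c1.png

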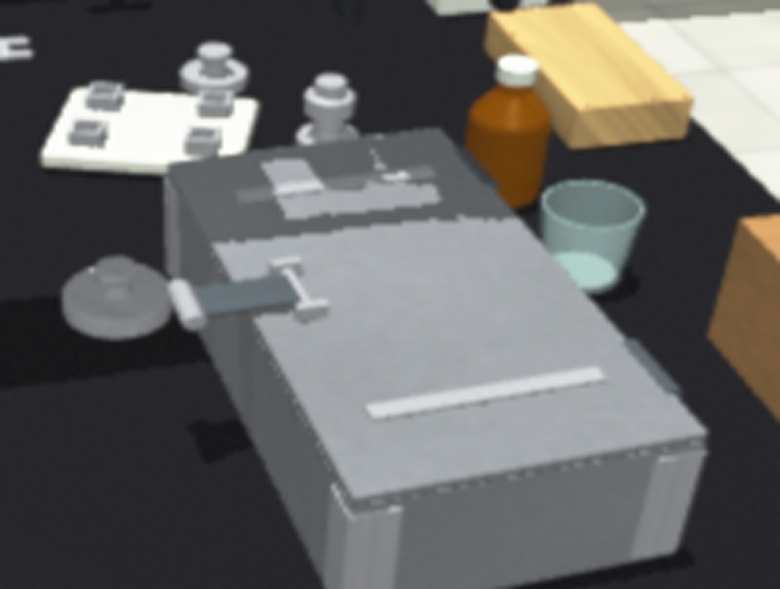

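View pics/c2.png

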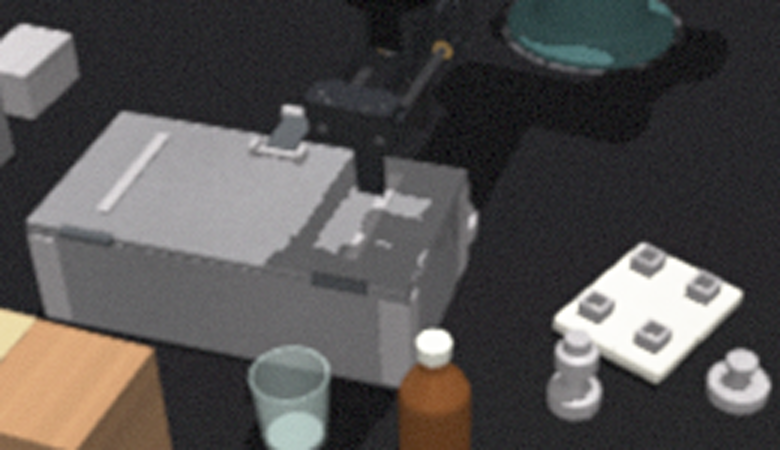

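```bash
python3 - <<'E'
from h import *
for n in("scene","side"):
    c=dict(np.load(f"a_{n}.npz"));W=cloud(c);P=W.reshape(-1,3);C=c["image"].reshape(-1,3).astype(float)
    m=(P[:,0]>.45)&(P[:,0]<.75)&(P[:,1]>-.4)&(P[:,1]<.05)
    z=P[m][:,2];hh,e=np.histogram(z,np.arange(-.01,.16,.002));print(n,[(round(e[i],3),hh[i]) for i in np.argsort(-hh)[:5]], 'bench',np.median(P[(abs(P[:,2])<.01)&(P[:,0]>.3)&(P[:,0]<1)&(abs(P[:,1])<.5)][:,2]))
    zt=e[np.argmax(np.where(e[:-1]>.05,hh,0))]+.001
    t=P[m&(abs(P[:,2]-zt)<.006)]
    (cx,cy),(w,h),a=cv2.minAreaRect(t[:,:2].astype(np.float32));print(' lid rect',zt,cx,cy,w,h,a)
    # edges: per-bin extremes
    for ax in(0,1):
        o=1-ax
        lo=[];hi=[]
        bins=np.arange(-.32,-.02,.01) if o==1 else np.arange(.54,.69,.01)
        for b in bins:
            s=t[(t[:,o]>=b)&(t[:,o]<b+.01)]
            if len(s)>5: lo.append((b+.005,s[:,ax].min()));hi.append((b+.005,s[:,ax].max()))
        for nm,L in(('min',lo),('max',hi)):
            L=np.array(L)
            f=np.polyfit(L[:,0],L[:,1],1)
            for _ in range(3):
                r=L[:,1]-np.polyval(f,L[:,0]);k=abs(r)<=max(.003,1.5*np.median(abs(r)));f=np.polyfit(L[k,0],L[k,1],1)
            print('  axis','xy'[ax],nm,'slope',f[0].round(4),'val@mid',np.polyval(f,-.17 if o==1 else .61).round(4),k.sum(),len(L))
    # base plate: white
    m=(P[:,0]>.4)&(P[:,0]<.66)&(P[:,1]>.08)&(P[:,1]<.35)&(C.min(1)>110)&(abs(P[:,2]-.022)<.008)
    t=P[m];print(' plate',np.median(t[:,2]),len(t),cv2.minAreaRect(t[:,:2].astype(np.float32)))
E
```

```text
scene [(np.float64(0.116), np.int64(2293)), (np.float64(0.118), np.int64(1460)), (np.float64(0.114), np.int64(1000)), (np.float64(0.0), np.int64(637)), (np.float64(0.002), np.int64(405))] bench 0.0005805088960717519
 lid rect 0.117 0.6042222380638123 -0.17168769240379333 0.2294803410768509 0.36581259965896606 3.0803847312927246
  axis x min slope -0.0501 val@mid 0.5207 21 30
  axis x max slope -0.0597 val@mid 0.7115 20 30
  axis y min slope 0.0655 val@mid -0.3502 14 15
  axis y max slope 0.0559 val@mid 0.0109 15 15
 plate 0.02225341674155301 1387 ((0.5467273592948914, 0.21262910962104797), (0.20530472695827484, 0.1947384774684906), 12.228643417358398)
side [(np.float64(0.114), np.int64(5376)), (np.float64(-0.002), np.int64(3634)), (np.float64(0.116), np.int64(2168)), (np.float64(-0.004), np.int64(1628)), (np.float64(0.112), np.int64(1357))] bench -0.0013185009564081196
 lid rect 0.115 0.5971092581748962 -0.1723356992006302 0.23240408301353455 0.3659326434135437 3.0681960582733154
  axis x min slope -0.0556 val@mid 0.5175 26 30
  axis x max slope -0.0704 val@mid 0.7074 22 30
  axis y min slope 0.058 val@mid -0.3532 15 15
  axis y max slope 0.0589 val@mid 0.0088 15 15
 plate 0.02020133147308706 1032 ((0.5417707562446594, 0.21891744434833527), (0.20973949134349823, 0.17858031392097473), 8.916869163513184)
```

Case fit:
- Centre is about (0.614, -0.171) and yaw about 0.057 rad. Both cameras agree, and the 190 × 362 mm size matches.
- This puts the paddle bar near (0.4855, -0.178), which matches the top-down picture at (483,380).

Next is a wrist view over the paddle bar, then one over the base.

```bash
cat >> h.py <<'E'
def down(yaw):
    """tool down, jaws along direction yaw+90deg i.e. gripped bar lies along yaw; returns rotvec"""
    x=np.array([0,0,-1.]);y=np.array([-np.sin(yaw),np.cos(yaw),0]);return R.from_matrix(np.c_[x,y,np.cross(x,y)]).as_rotvec()
CY=0.057
E
python3 - <<'E'
from h import *
from cell import manip,inverse_kinematics,cams
print(inverse_kinematics([.47,-.178,.26],down(CY)),inverse_kinematics([.545,.2,.3],down(-.27)))
manip.move_pose([.545,.2,.3],down(-.27)); st=manip.state();c=cams.capture("wrist");cv2.imwrite("pics/b_base.png",c["image"]);np.savez("b_base.npz",st=st["tool_pos"],sr=st["tcp_rot"],**c)
manip.move_pose([.47,-.178,.24],down(CY)); st=manip.state();c=cams.capture("wrist");cv2.imwrite("pics/b_pad.png",c["image"]);np.savez("b_pad.npz",st=st["tool_pos"],sr=st["tcp_rot"],**c)
print(st["clock"],st["tool_pos"],st["contact_force"])
E
```

```text
[-4.11595925e-01 -9.09541961e-02  1.91024249e+00 -4.44089210e-16
  1.32230436e+00 -2.03939225e+00] [ 3.08809965e-01  4.51391024e-02  1.70468848e+00 -4.44089210e-16
  1.39176507e+00 -9.91986362e-01]
2.6417 [ 0.47041636 -0.1777905   0.24012789] [-0.62366932 -0.91315062  0.10972117]
```

View pics/b_base.png

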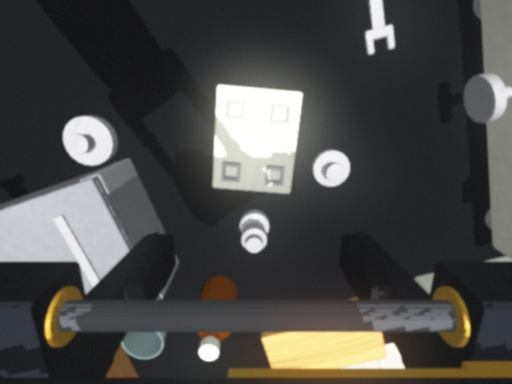

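View pics/b_pad.png

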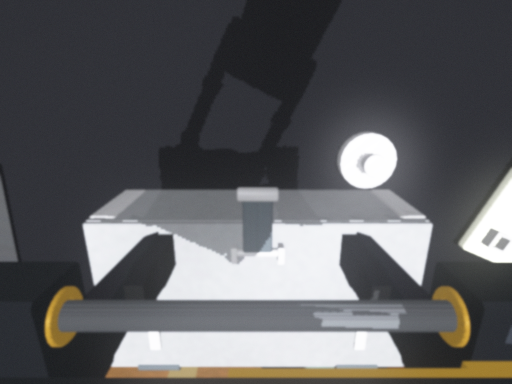

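```bash
python3 - <<'E'
from h import *
d=np.load("b_pad.npz");c={k:d[k] for k in d if k not in("st","sr")};st=dict(tool_pos=d["st"],tcp_rot=d["sr"])
W=cloud(c,st)
print(raymeet(c,257.5,195,.124,st)); print(W[192:199,257,:].round(4)[::3],W[225,257])
print('lid front corners',raymeet(c,86,222,.116,st),raymeet(c,428,222,.116,st), W[250,180],W[250,330])
d=np.load("b_base.npz");c={k:d[k] for k in d if k not in("st","sr")};st=dict(tool_pos=d["st"],tcp_rot=d["sr"])
W=cloud(c,st);I=c["image"]
m=(I.min(2)>90)&(abs(W[...,2]-.022)<.008);m[:75]=0;m[205:]=0;m[:,:195]=0;m[:,312:]=0
P=W[m];print(len(P),np.median(P[:,2]))
r=cv2.minAreaRect(P[:,:2].astype(np.float32));print(r)
pc=[raymeet(c,u,v,.022,st)[:2] for u,v in((217,85),(302,93),(292,193),(212,188))];print(np.round(pc,4),np.mean(pc,0))
cv2.imwrite("pics/c3.png",cv2.resize(np.clip(I[75:205,195:315].astype(float)*1,0,255).astype(np.uint8),None,fx=4.5,fy=4.5,interpolation=2))
E
```

```text
[ 0.48673453 -0.17517192  0.124     ]
[[ 0.4826 -0.1759  0.1275]
 [ 0.485  -0.1758  0.1293]
 [ 0.4884 -0.1756  0.1281]] [ 0.51799013 -0.17387849  0.12481598]
lid front corners [ 0.52848303 -0.34866709  0.116     ] [0.50870564 0.00122424 0.116     ] [ 0.55556189 -0.25336235  0.11548538] [ 0.54622266 -0.09502759  0.1162288 ]
7623 0.021057911483003067
((0.5359852910041809, 0.20143108069896698), (0.12013033032417297, 0.150115504860878), 69.62725830078125)
[[0.4461 0.1721]
 [0.4873 0.2815]
 [0.6244 0.2343]
 [0.5843 0.1197]] [0.53553062 0.20189901]
```

View pics/c3.png

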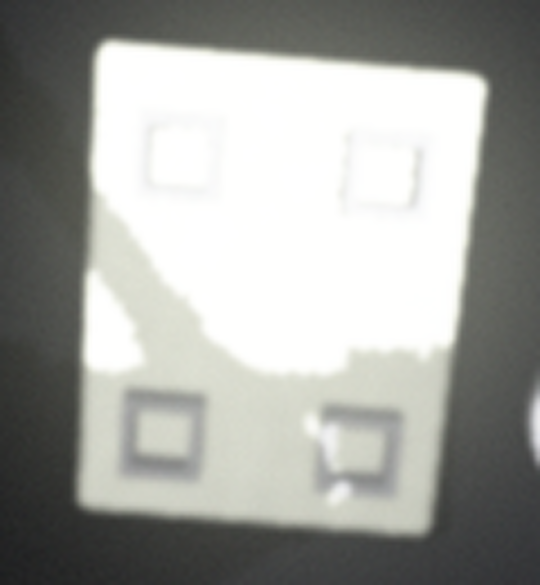

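Measurements:
- **Base:** centre (0.536, 0.2015), yaw about -0.352. The fitted plate is 120 × 150 mm, as stated.
- **Paddle bar:** about (0.4855, -0.176, 0.124), consistent with the case fit.

Next I'll grasp the bar by its ends and lift it along the arc.

```bash
cat >> h.py <<'E'
CC=np.array([.6135,-.1695]);BC=np.array([.536,.2015]);BY=-.352
ex=np.array([np.cos(CY),np.sin(CY)]);ey=np.array([-np.sin(CY),np.cos(CY)])
def casept(x,y,z): p=CC+ex*x+ey*y;return np.array([p[0],p[1],z])
def barpt(lid,pad):
    b=np.array([-.159,.012]);r=np.array([-.065,.003])
    rot=lambda a,v:np.array([v[0]*np.cos(a)+v[1]*np.sin(a),-v[0]*np.sin(a)+v[1]*np.cos(a)])
    q=rot(lid,b+rot(pad,r));return casept(.095+q[0],0,.108+q[1])
E
python3 - <<'E'
from h import *
from cell import manip,inverse_kinematics,cams
G=np.array([0,0,-.019])
o=down(CY)
print(barpt(0,0))
for l in (.5,1,1.5,1.95): print(l,barpt(l,.53),inverse_kinematics(barpt(l,.53)+G,o) is not None)
manip.set_gripper(.062)
b=barpt(0,0)
manip.move_linear([b[0],b[1],.16],.15)
manip.move_linear(b+G,.08)
manip.set_gripper(.0,20)
st=manip.state();print(st["clock"],st["gripper_width"],st["tool_pos"],st["contact_force"])
for p in(.3,.53): manip.move_linear(barpt(0,p)+G,.05)
st=manip.state();print(st["clock"],st["gripper_width"],st["tool_pos"],st["contact_force"])
manip.move_linear(barpt(.15,.53)+G,.05)
st=manip.state();print(st["clock"],st["gripper_width"],st["tool_pos"],st["contact_force"])
c=cams.capture("side");cv2.imwrite("pics/d1.png",c["image"])
E
```

```text
[ 0.4847095  -0.17684902  0.123     ]
0.5 [ 0.54393931 -0.17346926  0.25202854] True
1 [ 0.63300434 -0.16838705  0.31334579] True
1.5 [ 0.74051556 -0.16225226  0.32438722] True
1.95 [ 0.83128109 -0.15707302  0.28882971] True
5.2667 0.03892133123725494 [ 0.4849973  -0.17682584  0.10438893] [0.55256209 1.19804095 1.16597772]
6.2583 0.038777290782041174 [ 0.49473474 -0.1762207   0.13612581] [ 2.42572405  0.04907664 -5.59875321]
7.0667 0.03913435659851016 [ 0.50407191 -0.17569026  0.16774288] [-0.33969102 -0.38777291 -3.67826023]
```

View pics/d1.png

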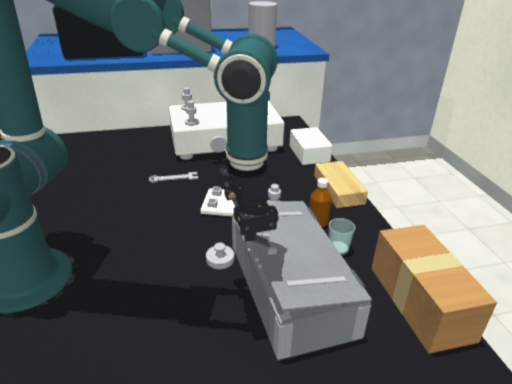

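The side view shows the bar held at (255,215) with a gap under the lid's front edge, and the width of 39 mm matches the 40 mm bar. I'll carry on round the arc.

```bash
python3 - <<'E'
from h import *
from cell import manip,inverse_kinematics,cams
G=np.array([0,0,-.019])
for l in np.r_[np.arange(.3,1.9,.15),1.97]:
    manip.move_linear(barpt(l,.53)+G,.15)
    st=manip.state();print(round(l,2),st["clock"],st["gripper_width"].round(4),st["contact_force"].round(1))
    if st["gripper_width"]<.036 or np.linalg.norm(st["contact_force"])>25: break
c=cams.capture("side");cv2.imwrite("pics/d2.png",c["image"])
E
```

```text
Traceback (most recent call last):
AttributeError: 'float' object has no attribute 'round'
```

```bash
python3 - <<'E'
from h import *
from cell import manip,inverse_kinematics,cams
G=np.array([0,0,-.019])
for l in np.r_[np.arange(.45,1.9,.15),1.97]:
    manip.move_linear(barpt(l,.53)+G,.15)
    st=manip.state();print(round(l,2),st["clock"],round(st["gripper_width"],4),st["contact_force"].round(1))
    if st["gripper_width"]<.036 or np.linalg.norm(st["contact_force"])>25: break
c=cams.capture("side");cv2.imwrite("pics/d2.png",c["image"])
E
```

```text
0.45 7.85 0.0385 [-4.1  0.4  0.7]
0.6 8.2167 0.038 [-3.   0.3  1.1]
0.75 8.5833 0.0377 [-3.8  0.3  1.4]
0.9 8.95 0.037 [-3.   0.   3.4]
1.05 9.3167 0.0368 [-1.2  1.4  6.3]
1.2 9.6833 0.0364 [-1.3  1.3  7.2]
1.35 10.05 0.0364 [-0.5  1.7  9.4]
1.5 10.4167 0.0356 [2.3 1.7 9.2]
```

View pics/d2.png

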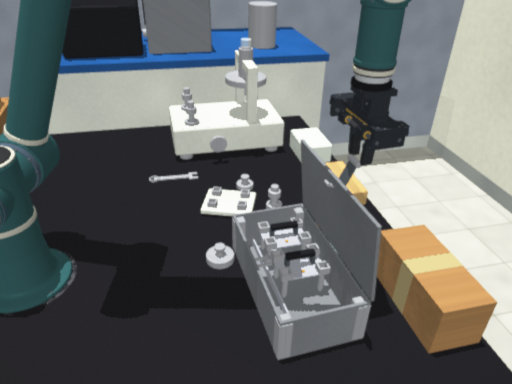

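The lid is near upright, with two frames visible at (285,235) and (300,262). The grip on the bar is thinning, so I'll measure the lid before going on.

```bash
python3 - <<'E'
from h import *
from cell import manip,inverse_kinematics,cams
st=manip.state();print(st["tool_pos"],st["gripper_width"])
c=cams.capture("wrist");cv2.imwrite("pics/d3.png",c["image"])
W=cloud(c,st)
s=cams.capture("side");S=cloud(s)
cv2.imwrite("pics/d4.png",cv2.resize(s["image"][90:340,230:420],None,fx=3,fy=2.4,interpolation=2))
# lid inner face points by side
for u,v in((310,175),(340,220),(365,255),(320,190),(360,240),(348,172)): print(u,v,S[v,u].round(3))
E
```

```text
[ 0.74301904 -0.1621637   0.30910751] 0.036167371091883345
310 175 [ 0.687 -0.046  0.23 ]
340 220 [ 0.699 -0.206  0.21 ]
365 255 [ 0.705 -0.313  0.204]
320 190 [ 0.692 -0.102  0.222]
360 240 [ 0.702 -0.291  0.224]
348 172 [ 0.72  -0.168  0.303]
```

View pics/d3.png

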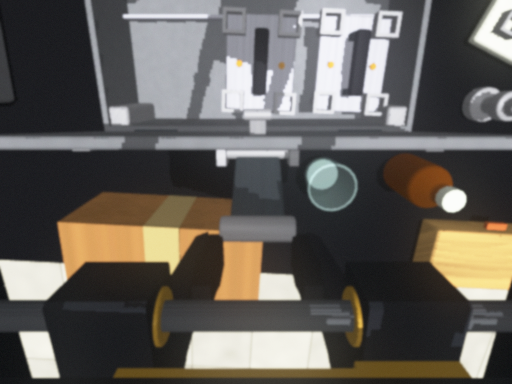

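View pics/d4.png

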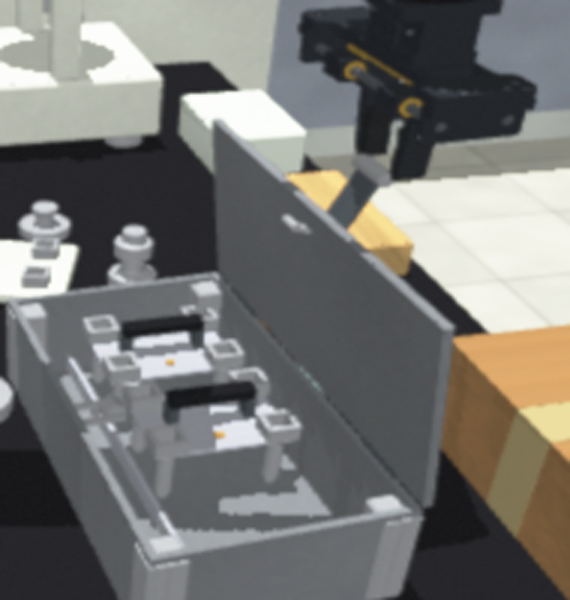

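The bar at (257,228) in the wrist view has slipped back out of the jaws. The lid stands at about 1.5 rad. I'll back off upward and push the lid the rest of the way from inside with closed fingers, clear of the pawl and over the empty bay.

```bash
python3 - <<'E'
from h import *
from cell import manip,inverse_kinematics,cams
o=down(CY)
manip.set_gripper(.07)
p=manip.state()["tool_pos"];manip.move_linear([p[0],p[1],.40],.2)
manip.set_gripper(0.0,20)
manip.move_linear(casept(.095-.07,-.06,.40),.25)
manip.move_linear(casept(.095-.07,-.06,.266),.2)
for th in (1.5,1.6,1.7,1.8,1.9,1.98):
    manip.move_linear(casept(.095-.16*np.cos(th)-.009,-.06,.108+.16*np.sin(th)),.06)
    st=manip.state();print(th,st["clock"],st["contact_force"].round(1))
    if np.linalg.norm(st["contact_force"])>25:break
s=cams.capture("side");cv2.imwrite("pics/e1.png",s["image"])
E
```

```text
1.5 15.3417 [1.1 1.5 0.1]
1.6 15.7583 [-0.1 -0.4 -0.1]
1.7 16.175 [-0.3  0.2  0.2]
1.8 16.5917 [-0.5 -0.  -0.1]
1.9 17.0083 [ 0.  -0.9  0.5]
1.98 17.375 [ 0.1 -0.4  0.1]
```

View pics/e1.png

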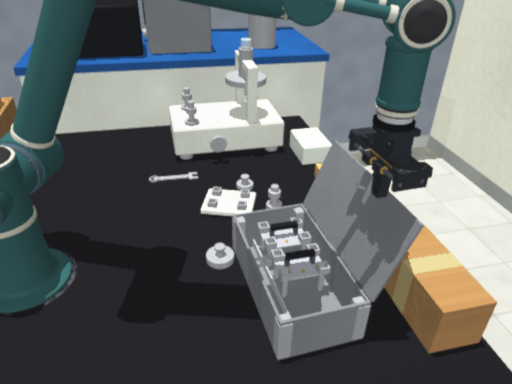

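```bash
python3 - <<'E'
from h import *
from cell import manip,inverse_kinematics,cams
st=manip.state();print(st["tool_pos"])
s=cams.capture("side");S=cloud(s)
for n,cc in(("scene",0),("wrist",0)):
    c=cams.capture(n);cv2.imwrite(f"pics/e2_{n}.png",c["image"])
P=S[150:300,310:410].reshape(-1,3);x=(P[:,:2]-CC)@ex-.095;y=(P[:,:2]-CC)@ey;h=P[:,2]-.108
m=(abs(y)<.18)&(h>.03)&(x>-.1)&(x<.13)&(h<.2);f=np.polyfit(h[m],x[m],1);
for _ in range(5):
    r=abs(x-np.polyval(f,h));k=m&(r<.006);f=np.polyfit(h[k],x[k],1)
print(f,k.sum(),m.sum(),'angle',np.pi/2+np.arctan(f[0]))
E
```

```text
[ 0.76665417 -0.22083083  0.25450086]
[ 3.97154089e-01 -2.99167076e-04] 7330 7608 angle 1.9488469270537967
```

View pics/e2_scene.png

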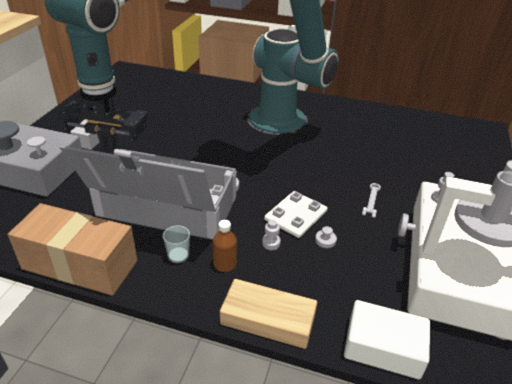

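View pics/e2_wrist.png

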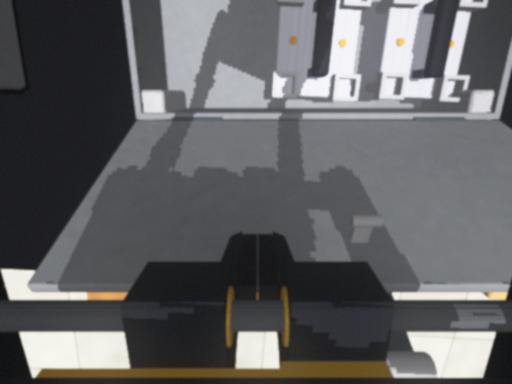

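The depth fit puts the lid at 1.95 rad, well past upright. Now I'll look straight into the case.

```bash
python3 - <<'E'
from h import *
from cell import manip,inverse_kinematics,cams
p=manip.state()["tool_pos"]
manip.move_linear(casept(0.0,-.06,.30),.25)
manip.set_gripper(.04)
manip.move_linear(casept(-.03,.05,.30),.25)
st=manip.state();c=cams.capture("wrist");cv2.imwrite("pics/f1.png",c["image"]);np.savez("f1.npz",st=st["tool_pos"],sr=st["tcp_rot"],**c)
cv2.imwrite("pics/f1z.png",cv2.resize(c["image"][30:260,130:460],None,fx=2.4,fy=2.4,interpolation=2))
W=cloud(c,st);P=W.reshape(-1,3);C=c["image"].reshape(-1,3)
x=(P[:,:2]-CC)@ex;y=(P[:,:2]-CC)@ey
m=(abs(x)<.08)&(abs(y)<.17)&(P[:,2]>.096)&(P[:,2]<.112)&(C.max(1)<70)
print(m.sum(),st["clock"])
from scipy.cluster.vq import kmeans2
Q=np.c_[x,y][m].astype(np.float32)
hh,e=np.histogram(Q[:,1],np.arange(-.17,.171,.01));print([(round(e[i],2),hh[i]) for i in range(len(hh)) if hh[i]])
E
```

```text
780 19.6833
[(np.float64(-0.01), np.int64(53)), (np.float64(0.0), np.int64(402)), (np.float64(0.01), np.int64(99)), (np.float64(0.1), np.int64(48)), (np.float64(0.11), np.int64(175)), (np.float64(0.12), np.int64(3))]
```

View pics/f1z.png

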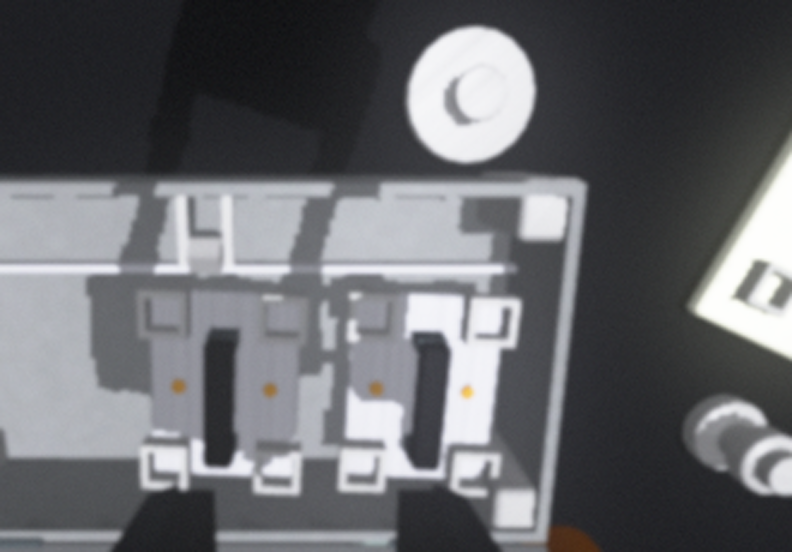

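The view shows two frames, with bars at zoomed (220,400) and (430,400). The third bay is empty. I'll fit the bars.

```bash
python3 - <<'E'
from h import *
d=np.load("f1.npz");c={k:d[k] for k in d if k not in("st","sr")};st=dict(tool_pos=d["st"],tcp_rot=d["sr"])
W=cloud(c,st);P=W.reshape(-1,3);C=c["image"].reshape(-1,3)
x=(P[:,:2]-CC)@ex;y=(P[:,:2]-CC)@ey
for lo,hi in((-.03,.03),(.08,.14)):
    m=(abs(x-.016)<.06)&(y>lo)&(y<hi)&(P[:,2]>.098)&(P[:,2]<.112)&(C.max(1)<80)
    print(m.sum(),np.median(P[m,2]),cv2.minAreaRect(np.c_[x,y][m].astype(np.float32)))
f=lambda u,v:raymeet(c,u/2.4+130,v/2.4+30,.104,st)[:2]
for q in([(211,340),(238,340),(207,465),(235,467)],[(416,345),(448,345),(411,465),(438,467)]):
    w=np.array([f(*k) for k in q]);print(np.c_[(w-CC)@ex,(w-CC)@ey].round(4).tolist(),w.mean(0))
# sockets as check (outer square, top z = .006+.078=.084): z-map of deck
for lo,hi in((-.05,.05),(.062,.162)):
    m=(abs(x-.016)<.07)&(y>lo)&(y<hi)&(P[:,2]>.08)&(P[:,2]<.09)
    print('sock',m.sum(),cv2.minAreaRect(np.c_[x,y][m].astype(np.float32)))
E
```

```text
595 0.10293730352385227 ((0.019409142434597015, 0.005178025458008051), (0.015161076560616493, 0.06640380620956421), 88.09857177734375)
516 0.1029071165028543 ((0.01962386816740036, 0.11510805785655975), (0.012601734139025211, 0.06530988216400146), 88.3375015258789)
[[-0.0159, 0.0031], [-0.0159, 0.0168], [0.0529, -0.0016], [0.0541, 0.0133]] [ 0.63181028 -0.16054097]
[[-0.0134, 0.107], [-0.0135, 0.1232], [0.0528, 0.1074], [0.0539, 0.1219]] [ 0.62687122 -0.0536809 ]
sock 917 ((0.02132473513484001, 0.0048849135637283325), (0.08993690460920334, 0.11424857378005981), 87.44412231445312)
sock 933 ((0.024999599903821945, 0.11773327738046646), (0.09169180691242218, 0.11896062642335892), 87.75337982177734)
```

```bash
cat > pick.py <<'E'
from h import *
from cell import manip,inverse_kinematics,cams
def rep(t):
    st=manip.state();print(t,round(st["clock"],1),st["tool_pos"].round(4),'F',st["contact_force"].round(1),'M',st["moment"].round(2),'w',round(st["gripper_width"],4));return st
def pick(x,y,yaw,zg=.097):
    p=np.array([x,y]) 
    manip.set_gripper(.042)
    manip.move_pose([*p,.20],down(yaw))
    manip.move_linear([*p,zg-.019],.1);rep('at')
    manip.set_gripper(0,45);rep('gripped')
    manip.move_linear([*p,zg-.019+.004],.03);rep('lift4mm')
    manip.move_linear([*p,.31],.12);rep('up')
E
python3 - <<'E'
from pick import *
p=casept(.020,.005,0);pick(p[0],p[1],CY-.033)
c=cams.capture("side");cv2.imwrite("pics/g1.png",c["image"])
c=cams.capture("wrist");cv2.imwrite("pics/g1w.png",c["image"])
E
```

```text
at 21.9 [ 0.634  -0.1636  0.0791] F [0.6 0.8 0. ] M [ 0.12 -0.07  0.04] w 0.0422
gripped 22.4 [ 0.6336 -0.1639  0.0784] F [-0.3 -2.5  1.3] M [-0.31 -0.05  0.  ] w 0.0149
lift4mm 22.7 [ 0.6321 -0.1628  0.0808] F [-0.  -0.4 -5.1] M [ 0.11 -0.01 -0.06] w 0.0151
up 24.8 [ 0.6328 -0.1633  0.3089] F [ 0.1 -0.  -5.8] M [ 0.09 -0.1   0.01] w 0.015
```

View pics/g1.png

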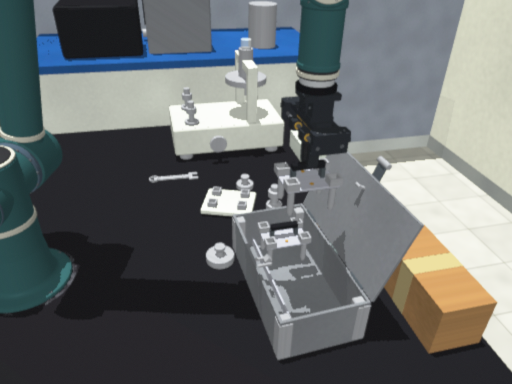

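View pics/g1w.png

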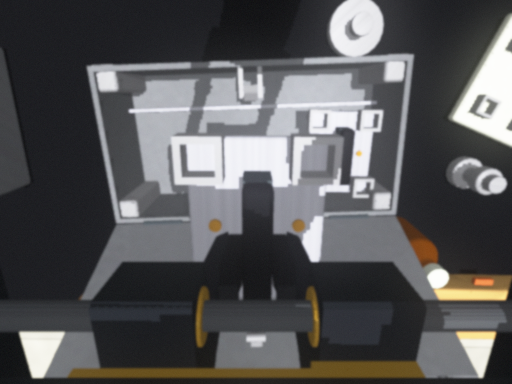

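The frame is held level with width 15 mm and load about 5 N. I'll check its offset along the bar in tool coordinates from the near sockets at (197,137) and (317,137).

```bash
python3 - <<'E'
from pick import *
c=cams.capture("wrist");T=c["T_tool_cam"];K=c["intrinsics"]
z=c["z_map"];v,u=np.mgrid[:384,:512]
P=np.stack([(u-K[0,2])/K[0,0]*z,(v-K[1,2])/K[1,1]*z,z],-1)@T[:3,:3].T+T[:3,3]
m=(z>0)&(abs(P[...,0]+.006)<.004)&(abs(P[...,1])<.06)&(P[...,2]<0)&(P[...,2]>-.08)
q=P[m];print(m.sum(),np.median(q[:,0]),'front z',np.percentile(q[:,2],[1,3,50]),'y',np.percentile(q[:,1],[1,99]))
for s in(-1,1):
    k=q[np.sign(q[:,1])==s];print(s,np.percentile(k[:,2],[1,3]),np.percentile(k[:,1],[1,99]),np.median(k[:,0]))
cv2.imwrite("pics/g2.png",cv2.resize(c["image"][120:210,150:350],None,fx=4,fy=4,interpolation=2))
E
```

```text
2823 -0.004783259889874852 front z [-0.05644025 -0.05623827 -0.04326306] y [-0.04320248  0.04609572]
-1 [-0.05651191 -0.05636918] [-0.04340642 -0.00213793] -0.005134467079115024
1 [-0.05615324 -0.05593126] [0.00167052 0.0463237 ] -0.004449417878140655
```

The frame is centred in the tool to about 1 mm. The small y offset is probably camera bias, so I'll apply it to the base target too.

```bash
cat >> pick.py <<'E'
yt=np.array([-np.sin(BY),np.cos(BY)]);zt=np.array([np.cos(BY),np.sin(BY)])
def place(dy,dz,lvl,zhov=.31,dyaw=0):
    """lvl: grip height of home"""
    p=BC-yt*dy-zt*dz
    manip.move_pose([*p,zhov],down(BY+dyaw));manip.dwell(.3);s0=rep('over')
    f0=s0["contact_force"][2]
    h=lvl-.019
    manip.move_linear([*p,h+.022],.12);rep('near')
    for d in np.arange(.018,-.0031,-.003):
        manip.move_linear([*p,h+d],.03);manip.dwell(.15)
        st=rep(f'd{d:.3f}')
        if st["contact_force"][2]-f0>10: return st,d
    return st,d
E
python3 - <<'E'
from pick import *
place(.0014,.0006,.022+.091)
c=cams.capture("side");cv2.imwrite("pics/g3.png",c["image"][140:240,170:330].repeat(4,0).repeat(4,1))
E
```

```text
over 26.6 [0.5353 0.1997 0.3099] F [-0.1  1.2 -5.5] M [ 0.11 -0.1   0.07] w 0.0147
near 28.4 [0.5357 0.2007 0.117 ] F [-0.1  0.6 -5.1] M [ 0.11 -0.05  0.04] w 0.0151
d0.018 28.8 [0.535  0.2004 0.1121] F [-0.2 -0.1 -4.9] M [ 0.07 -0.1   0.03] w 0.015
d0.015 29.2 [0.535  0.2004 0.109 ] F [ 0.4  0.2 -5.6] M [ 0.14 -0.07 -0.02] w 0.0149
d0.012 29.6 [0.535  0.2004 0.106 ] F [ 0.1  0.5 -4.3] M [ 0.08 -0.06  0.  ] w 0.015
d0.009 30.0 [0.535  0.2004 0.103 ] F [ 0.1 -0.7 -5.5] M [ 0.04 -0.04  0.01] w 0.0149
d0.006 30.4 [0.535  0.2004 0.1   ] F [ 0.5  0.7 -6.5] M [ 0.08 -0.05  0.03] w 0.0151
d0.003 30.8 [0.535  0.2004 0.097 ] F [ 1.6  0.1 -5.1] M [ 0.07 -0.1   0.02] w 0.0149
d0.000 31.2 [0.5355 0.2004 0.0944] F [ 0.8 -1.3 -2.3] M [-0.02 -0.24 -0.01] w 0.0147
d-0.003 31.6 [0.5359 0.2003 0.0941] F [-4.4 -4.5 11.1] M [-0.51  0.69  0.03] w 0.015
```

View pics/g3.png

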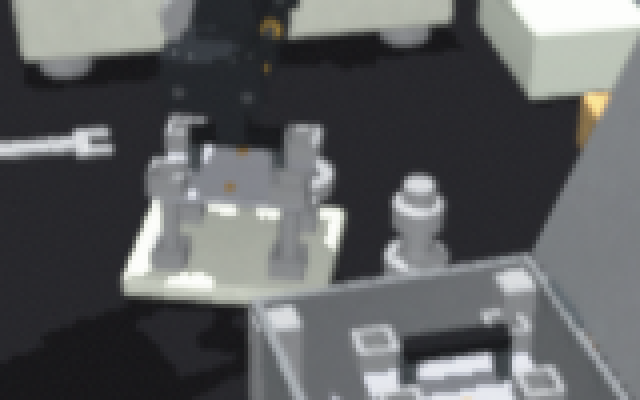

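The first frame bottomed at TCP z = 0.094 as predicted, with its posts in the sockets. I'll release it, verify it, then look at the second frame.

```bash
python3 - <<'E'
from pick import *
p=manip.state()["tool_pos"]
manip.move_linear([p[0],p[1],.094],.03)
manip.set_gripper(.042);rep('rel')
manip.move_linear([p[0],p[1],.28],.2)
# view from a pose like the base measurement
st=manip.state();c=cams.capture("wrist");cv2.imwrite("pics/h1.png",c["image"]);np.savez("h1.npz",st=st["tool_pos"],sr=st["tcp_rot"],**c)
W=cloud(c,st);P=W.reshape(-1,3)
m=(np.hypot(*(P[:,:2]-BC).T)<.085)
for lo,hi,n in((.096,.104,'socket tops .100'),(.080,.088,'deck .084'),(.114,.125,'bar top .120')):
    k=m&(P[:,2]>lo)&(P[:,2]<hi);print(n,k.sum(),np.median(P[k,2]),cv2.minAreaRect(P[k,:2].astype(np.float32)))
manip.move_pose(casept(-.03,.05,.30),down(CY))
st=manip.state();c=cams.capture("wrist");cv2.imwrite("pics/h2.png",c["image"])
W=cloud(c,st);P=W.reshape(-1,3);C=c["image"].reshape(-1,3)
x=(P[:,:2]-CC)@ex;y=(P[:,:2]-CC)@ey
m=(abs(x-.016)<.09)&(y>.04)&(y<.17)&(P[:,2]>.098)&(P[:,2]<.112)&(C.max(1)<80)
print(m.sum(),np.median(P[m,2]),cv2.minAreaRect(np.c_[x,y][m].astype(np.float32)))
E
```

```text
rel 32.5 [0.5359 0.2004 0.094 ] F [-0.1 -0.  -1.1] M [ 0.08 -0.03 -0.05] w 0.0418
socket tops .100 1178 0.09894296482104112 ((0.5372546315193176, 0.20134392380714417), (0.08997597545385361, 0.11426711082458496), 69.51274108886719)
deck .084 4610 0.08306006396115154 ((0.5368731021881104, 0.2012573480606079), (0.08826829493045807, 0.11348365247249603), 69.20144653320312)
bar top .120 877 0.1187569023959873 ((0.5366610884666443, 0.20195545256137848), (0.015195459127426147, 0.06903020292520523), 69.52738952636719)
154 0.10244011527236285 ((0.02037394419312477, 0.11397047340869904), (0.010900949127972126, 0.06480228155851364), 89.22549438476562)
```

View pics/h1.png

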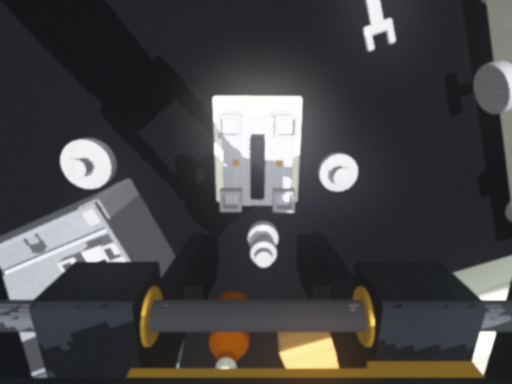

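View pics/h2.png

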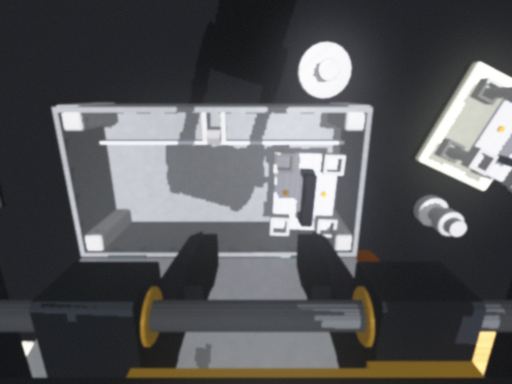

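Frame 1 is home, with its top at 0.119 and yaw -0.359. Frame 2 hasn't moved and stands at (305,190) in the picture. I'll pick and stack it.

```bash
python3 - <<'E'
from pick import *
p=casept(.0200,.1150,0);pick(p[0],p[1],CY-.025)
c=cams.capture("wrist");T=c["T_tool_cam"];K=c["intrinsics"];cv2.imwrite("pics/i1.png",c["image"])
z=c["z_map"];v,u=np.mgrid[:384,:512]
P=np.stack([(u-K[0,2])/K[0,0]*z,(v-K[1,2])/K[1,1]*z,z],-1)@T[:3,:3].T+T[:3,3]
m=(z>0)&(abs(P[...,0]+.006)<.004)&(abs(P[...,1])<.06)&(P[...,2]<0)&(P[...,2]>-.08)
q=P[m]
for s in(-1,1):
    k=q[np.sign(q[:,1])==s];print(s,np.percentile(k[:,2],[1,3]),np.percentile(k[:,1],[1,99]),np.median(k[:,0]))
E
```

```text
at 37.1 [ 0.6277 -0.0536  0.079 ] F [-0.4  0.2 -0.1] M [ 0.09 -0.09  0.  ] w 0.0416
gripped 37.6 [ 0.6271 -0.0534  0.0783] F [-0.5  0.4  1.5] M [ 0.18 -0.02 -0.08] w 0.0154
lift4mm 37.9 [ 0.6263 -0.0536  0.0813] F [ 0.4 -0.1 -4.2] M [ 0.12 -0.06  0.03] w 0.0151
up 39.9 [ 0.6265 -0.0535  0.3089] F [ 0.2 -0.5 -4.6] M [ 0.07 -0.04 -0.08] w 0.0147
-1 [-0.05532464 -0.05517159] [-0.04312814 -0.00209692] -0.004577717778241924
1 [-0.05487116 -0.0546939 ] [0.00189936 0.04654168] -0.004603091930560285
```

View pics/i1.png

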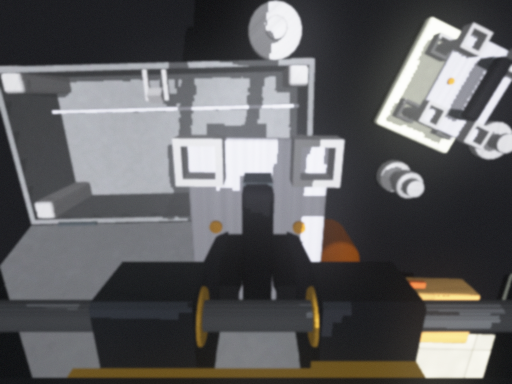

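The frame is held with a +1.2 mm offset along z compared with the first. Before stacking I'll recheck frame 1 from the fixed cameras, since it may have been knocked.

```bash
python3 - <<'E'
from pick import *
for n in("scene","side"):
    c=cams.capture(n);W=cloud(c);P=W.reshape(-1,3);C=c["image"].reshape(-1,3)
    m=(np.hypot(*(P[:,:2]-BC).T)<.12)
    for lo,hi,t in((.074,.089,'deck'),(.092,.104,'sock'),(.112,.126,'bar')):
        k=m&(P[:,2]>lo)&(P[:,2]<hi);print(n,t,k.sum(),np.median(P[k,2]),np.median(P[k,:2],0),cv2.minAreaRect(P[k,:2].astype(np.float32)))
    a=project(c,[*BC,.06]).astype(int);I=c["image"][a[1]-60:a[1]+60,a[0]-80:a[0]+80];cv2.imwrite(f"pics/i2_{n}.png",cv2.resize(I,None,fx=4,fy=4,interpolation=2))
E
```

```text
scene deck 440 0.08478332989308324 [0.54113008 0.20467164] ((0.5376921892166138, 0.19836930930614471), (0.0899742841720581, 0.11630219221115112), 69.25650787353516)
scene sock 326 0.09833857929259687 [0.55657991 0.2007588 ] ((0.5356436967849731, 0.1984342634677887), (0.09351283311843872, 0.1183541938662529), 69.48079681396484)
scene bar 120 0.11939755667569651 [0.5422866 0.199321 ] ((0.5383933186531067, 0.19895967841148376), (0.01678154431283474, 0.06775239109992981), 69.06914520263672)
side deck 411 0.08241877651726692 [0.52943818 0.18631929] ((0.5338268280029297, 0.1965211033821106), (0.09290969371795654, 0.11355790495872498), 69.16619110107422)
side sock 211 0.09691434085026296 [0.55077765 0.18947694] ((0.5338137149810791, 0.19724257290363312), (0.09529037773609161, 0.11465506255626678), 68.54156494140625)
side bar 103 0.11732275510893275 [0.53309345 0.19349385] ((0.5339892506599426, 0.19591188430786133), (0.02230367437005043, 0.0694025307893753), 66.09568786621094)
```

View pics/i2_scene.png

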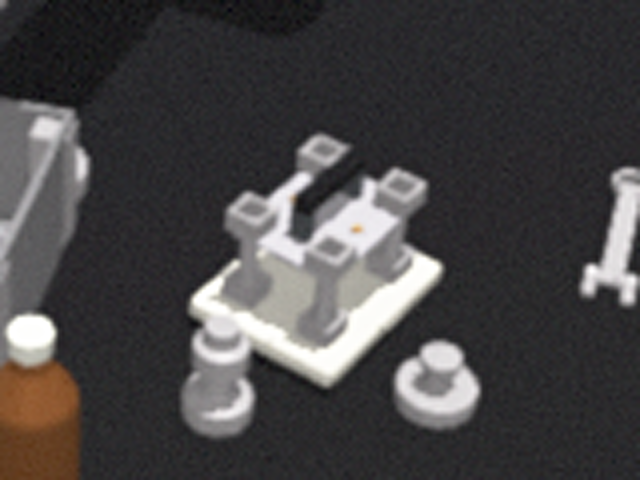

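View pics/i2_side.png

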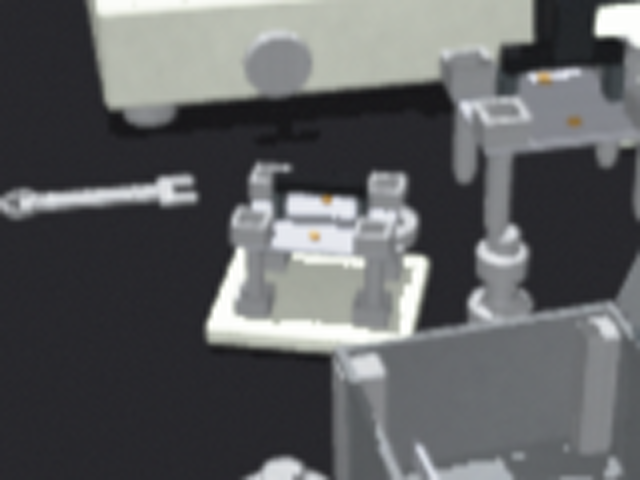

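Frame 1 is home with all four posts in sockets. Now I'll stack frame 2.

```bash
python3 - <<'E'
import pick
from pick import *
pick.BC=np.array([.5356,.2004])
place(0,.0010,.022+.091+.062,dyaw=-.005)
c=cams.capture("side");cv2.imwrite("pics/j1.png",c["image"][110:240,170:330].repeat(4,0).repeat(4,1))
E
```

```text
over 41.4 [0.5355 0.201  0.3099] F [ 0.1 -0.1 -4.6] M [ 0.12 -0.04 -0.02] w 0.0149
near 42.7 [0.5359 0.2021 0.1792] F [-0.5 -0.9 -3.5] M [ 0.06 -0.04 -0.01] w 0.015
d0.018 43.1 [0.5351 0.2019 0.1742] F [-0.6 -0.3 -5.3] M [ 0.08 -0.08  0.02] w 0.0151
d0.015 43.5 [0.5351 0.2018 0.171 ] F [ 0.5  0.1 -3.8] M [ 0.09 -0.03  0.05] w 0.015
d0.012 43.9 [0.5351 0.2018 0.168 ] F [-0.4 -0.1 -5. ] M [0.06 0.01 0.02] w 0.0148
d0.009 44.3 [0.5351 0.2019 0.165 ] F [-0.5  0.4 -3.8] M [ 0.02 -0.01  0.02] w 0.015
d0.006 44.7 [0.5351 0.2018 0.162 ] F [ 0.3 -0.3 -5.1] M [ 0.06 -0.08  0.04] w 0.0149
d0.003 45.1 [0.5351 0.2018 0.159 ] F [ 0.1  0.4 -3.5] M [ 0.1  -0.05 -0.01] w 0.0148
d0.000 45.5 [0.5353 0.2018 0.1563] F [-0.3 -1.3 -2.1] M [-0.1  -0.03  0.01] w 0.015
d-0.003 45.9 [0.5359 0.2021 0.1562] F [-4.6 -2.9 12.1] M [-0.34  0.78  0.01] w 0.015
```

View pics/j1.png

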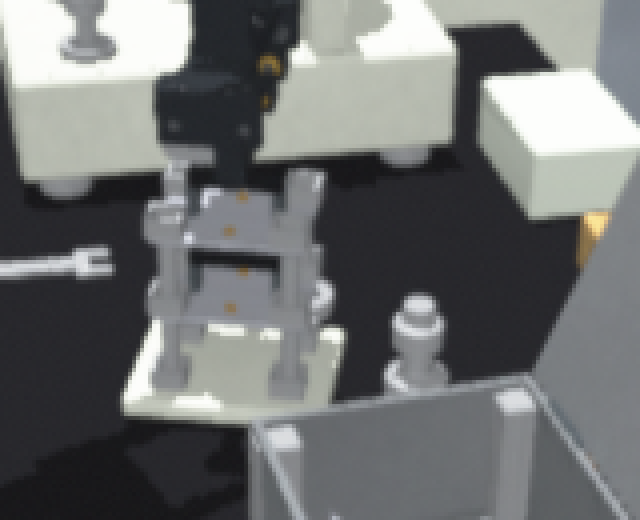

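Frame 2 bottomed at TCP z = 0.156 as predicted. I'll release and verify, and check the obstacles behind the lid before closing it.

```bash
python3 - <<'E'
from pick import *
p=manip.state()["tool_pos"]
manip.move_linear([p[0],p[1],.156],.03)
manip.set_gripper(.042);rep('rel')
manip.move_linear([p[0],p[1],.34],.2)
st=manip.state();c=cams.capture("wrist");cv2.imwrite("pics/k1.png",c["image"])
P=cloud(c,st).reshape(-1,3);m=(np.hypot(*(P[:,:2]-BC).T)<.1)
for lo,hi,n in((.157,.166,'sock .162'),(.176,.188,'bar .182')):
    k=m&(P[:,2]>lo)&(P[:,2]<hi);print(n,k.sum(),np.median(P[k,2]),cv2.minAreaRect(P[k,:2].astype(np.float32)))
c=cams.capture("scene");cv2.imwrite("pics/k2.png",c["image"]);P=cloud(c).reshape(-1,3)
k=(P[:,0]>.76)&(P[:,0]<1.0)&(P[:,1]<-.2)&(P[:,1]>-.45)&(P[:,2]>.02);print('box',np.percentile(P[k,2],[50,90,97]),np.percentile(P[k],[2,98],axis=0))
q=(P[:,:2]-CC)@ex-.095;y=(P[:,:2]-CC)@ey;h=P[:,2]-.108
k=(abs(y)<.17)&(h>.03)&(h<.16)&(q>-.02)&(q<.14);f=np.polyfit(h[k],q[k],1);print('outer face',k.sum(),f,np.pi/2+np.arctan(f[0]))
k=(abs(y)<.2)&(h>.1)&(q>0)&(q<.15);print('lid top z',np.percentile(P[k,2],[50,99]),np.percentile(q[k],99))
for a in ((.095+.13,-.152,.45),(.095+.11,-.152,.236),(.095,-.152,.25),(-.05,-.152,.2)): print(inverse_kinematics(casept(*a),down(CY)) is not None)
E
```

```text
rel 46.8 [0.5359 0.2022 0.1559] F [ 0.1 -0.1 -0.5] M [ 0.02 -0.07  0.02] w 0.042
sock .162 1231 0.1608887983911353 ((0.5380844473838806, 0.20304694771766663), (0.0901390090584755, 0.11415893584489822), 69.34426879882812)
bar .182 890 0.1807722696156813 ((0.5376439094543457, 0.20354430377483368), (0.015200245194137096, 0.06826700270175934), 69.2090835571289)
box [0.12034326 0.24447285 0.27946389] [[ 0.76465584 -0.40599019  0.02725662]
 [ 0.95683989 -0.20357958  0.28259884]]
outer face 3492 [0.40270296 0.00816985] 1.9536306692709406
lid top z [0.25688768 0.31764894] 0.10295998409516574
True
True
True
True
```

View pics/k1.png

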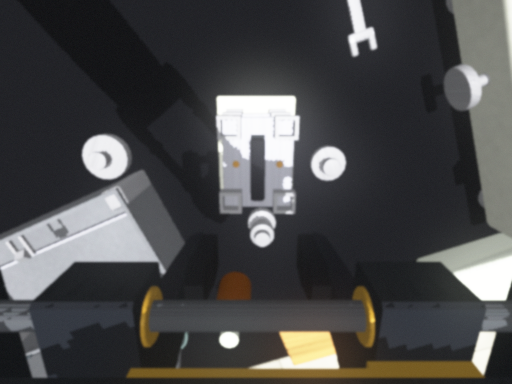

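View pics/k2.png

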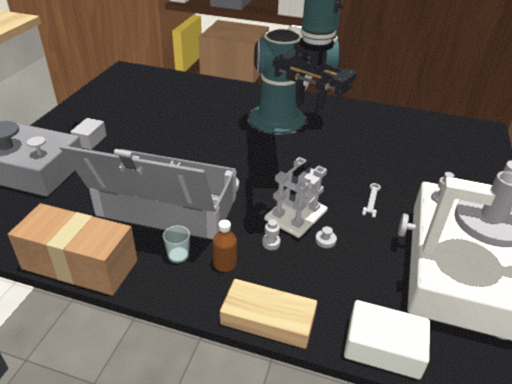

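Both frames are home: the top bar is at 0.181, yaw -0.36, centred within about 2 mm. The lid is at 1.95 rad and the wooden box behind it is 0.12 m high, so the route is clear. I'll push the lid shut from behind at the -y end.

```bash
python3 - <<'E'
from pick import *
o=down(CY);Y=-.152
manip.set_gripper(0,20)
manip.move_pose(casept(.095,Y,.42),o)
def tcp(th):
    if th>=np.pi/2: return casept(.095-.19*np.cos(th)+.008*np.sin(th)+.009,Y,.108+.19*np.sin(th)+.008*np.cos(th)-.045)
    r=.145+.02*(1-th/(np.pi/2))
    return casept(.095-r*np.cos(th)+.008*np.sin(th)+.009,Y,.108+r*np.sin(th)+.008*np.cos(th))
a=tcp(1.95)+np.array([.03,0,0])
manip.move_linear([a[0],a[1],.42],.25);manip.move_linear(a,.15);rep('behind')
for th in np.r_[np.arange(1.9,.2,-.12),.2]:
    manip.move_linear(tcp(th),.12);st=rep(f'{th:.2f}')
    if np.linalg.norm(st["contact_force"])>30:break
c=cams.capture("side");cv2.imwrite("pics/l1.png",c["image"])
E
```

```text
behind 52.7 [ 0.8342 -0.3112  0.2386] F [-0.2 -0.3  1. ] M [ 0.12 -0.06  0.03] w 0.0007
1.90 53.1 [ 0.795  -0.3116  0.2415] F [0.4 0.2 0.2] M [ 0.1  -0.02  0.  ] w 0.0004
1.78 53.5 [ 0.7732 -0.3127  0.2473] F [-0.5  0.4  0.1] M [ 0.08 -0.01 -0.04] w 0.0005
1.66 53.8 [ 0.7507 -0.314   0.2513] F [-0.1  1.3 -0.9] M [ 0.09 -0.11 -0.04] w 0.0004
1.54 54.1 [ 0.7295 -0.3151  0.2534] F [-0.3 -0.1  1.3] M [ 0.1  -0.03 -0.03] w 0.0005
1.42 54.5 [ 0.7119 -0.3161  0.2544] F [ 0.4  0.7 -0.6] M [ 0.09 -0.07  0.  ] w 0.0003
1.30 54.8 [ 0.6941 -0.3171  0.2532] F [-0.2 -0.3 -0.7] M [ 0.11 -0.03  0.04] w 0.0003
1.18 55.0 [ 0.6764 -0.3181  0.2497] F [-0.7  0.5  0.2] M [ 0.13 -0.05 -0.04] w 0.0002
1.06 55.4 [ 0.6591 -0.3191  0.244 ] F [-0.  -0.2 -0.3] M [ 0.1 -0.1 -0. ] w 0.0005
0.94 55.6 [ 0.6424 -0.3201  0.2362] F [0.5 0.4 0.1] M [ 0.09 -0.09  0.05] w 0.0003
0.82 56.0 [ 0.6265 -0.3209  0.2262] F [0.7 0.5 0.3] M [ 0.1  -0.07 -0.01] w 0.0005
0.70 56.3 [ 0.6118 -0.3217  0.2143] F [0.5 0.2 1.1] M [ 0.1  -0.03 -0.02] w 0.0001
0.58 56.6 [ 0.5986 -0.3225  0.2008] F [0.1 0.3 0.7] M [ 0.09 -0.09 -0.  ] w 0.0004
0.46 56.9 [ 0.587  -0.3231  0.1855] F [ 0.3 -0.5 -0.5] M [ 0.11 -0.08  0.07] w 0.0003
0.34 57.2 [ 0.5771 -0.3235  0.1686] F [0.4 0.  0.2] M [ 0.15 -0.04  0.02] w 0.0006
0.22 57.5 [ 0.5692 -0.3239  0.1505] F [-1.   0.3 -0.4] M [ 0.14 -0.09  0.02] w 0.0007
0.20 57.8 [ 0.5689 -0.3244  0.1484] F [-0.6 -0.5 -0.2] M [ 0.11 -0.05  0.04] w 0.0009
```

View pics/l1.png

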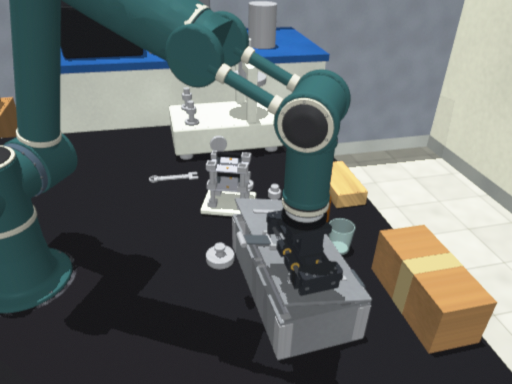

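The side view shows the lid nearly closed, gap at (280,290). Now I'll press at the lid_press spot.

```bash
python3 - <<'E'
from pick import *
p=manip.state()["tool_pos"];manip.move_linear([p[0],p[1],.24],.25)
manip.move_linear(casept(-.084,.05,.24),.25)
manip.move_linear(casept(-.084,.05,.17),.15)
for z in np.r_[np.arange(.16,.1191,-.006),np.arange(.118,.104,-.001)]:
    manip.move_linear(casept(-.084,.05,z),.05);st=rep(f'{z:.3f}')
    if st["contact_force"][2]>11:break
manip.dwell(.3);rep('hold')
manip.move_linear(casept(-.084,.05,.25),.2)
manip.move_linear(casept(-.2,.05,.35),.25)
c=cams.capture("side");cv2.imwrite("pics/m1.png",cv2.resize(c["image"][150:350,190:400],None,fx=3,fy=3,interpolation=2))
P=cloud(c).reshape(-1,3);x=(P[:,:2]-CC)@ex;y=(P[:,:2]-CC)@ey
k=(abs(x)<.09)&(abs(y)<.17)&(P[:,2]>.1)&(P[:,2]<.16);f=np.polyfit(x[k],P[k,2],1);print('lid tilt',f,k.sum())
k=(x<-.115)&(x>-.145)&(abs(y)<.03)&(P[:,2]>.08);print('bar',k.sum(),P[k].max(0) if k.any() else 0,np.median(P[k],0))
E
```

```text
0.160 60.3 [ 0.5268 -0.1243  0.1601] F [0.  0.1 0.5] M [ 0.1  -0.07  0.03] w 0.0003
0.154 60.5 [ 0.5264 -0.1242  0.1536] F [ 0.3 -0.6 -0.4] M [ 0.09 -0.02  0.01] w 0.0003
0.148 60.8 [ 0.5264 -0.1242  0.1474] F [-0.5 -0.2  0.3] M [ 0.08 -0.06 -0.02] w 0.0005
0.142 61.1 [ 0.5264 -0.1242  0.1415] F [-0.4 -0.2 -1.4] M [ 0.1  -0.06 -0.03] w 0.0006
0.136 61.3 [ 0.5264 -0.1242  0.1355] F [ 0.2 -0.4 -0.2] M [ 0.07 -0.04  0.02] w 0.0006
0.130 61.6 [ 0.5264 -0.1243  0.1295] F [-1.3 -0.6  0.5] M [ 0.09 -0.06  0.03] w 0.0008
0.124 61.9 [ 0.5264 -0.1242  0.1234] F [-0.3 -0.8 -0.9] M [ 0.15 -0.08  0.01] w 0.0004
0.118 62.1 [ 0.5269 -0.1244  0.1179] F [-0.4 -0.1  0.1] M [ 0.07 -0.08  0.02] w 0.0
0.117 62.4 [ 0.5269 -0.1244  0.1173] F [-0.5 -0.5  3.2] M [ 0.03  0.09 -0.02] w 0.0003
0.116 62.6 [ 0.5268 -0.1245  0.1163] F [-0.7 -0.2  4.3] M [0.05 0.27 0.02] w 0.0004
0.115 62.9 [ 0.5266 -0.1244  0.1152] F [-1.2  0.5  5.6] M [0.04 0.27 0.02] w 0.0006
0.114 63.1 [ 0.5264 -0.1245  0.1139] F [-1.9 -0.7  4. ] M [-0.03  0.32  0.01] w 0.0009
0.113 63.4 [ 0.5265 -0.1243  0.1125] F [-0.6 -0.6  0.9] M [ 0.03  0.
[... 218 characters left out ...]
 0.1099] F [-0.1 -0.2 -0.1] M [ 0.09 -0.07  0.04] w 0.0005
0.109 64.4 [ 0.5268 -0.1244  0.109 ] F [-0.3 -1.1  1.7] M [ 0.19  0.06 -0.01] w 0.0005
0.108 64.6 [ 0.5267 -0.1244  0.1079] F [-0.4 -0.4  2.2] M [ 0.14  0.12 -0.01] w 0.0005
0.107 64.9 [ 0.5267 -0.1244  0.1068] F [-0.4  0.1  1.5] M [0.06 0.04 0.01] w 0.0005
0.106 65.1 [ 0.5268 -0.1244  0.1058] F [-0.1 -1.3  2.2] M [ 0.05 -0.01 -0.05] w 0.0005
0.105 65.4 [ 0.5268 -0.1244  0.1049] F [ 0.1 -0.9  0.8] M [ 0.02  0.02 -0.01] w 0.0011
hold 65.7 [ 0.5268 -0.1243  0.1049] F [ 0.4 -0.5  0.5] M [ 0.11 -0.07  0.03] w 0.0004
lid tilt [-0.05522184  0.11994922] 7999
bar 118 [ 0.49909454 -0.15740543  0.15347762] [ 0.48766821 -0.18229048  0.14907198]
```

View pics/m1.png

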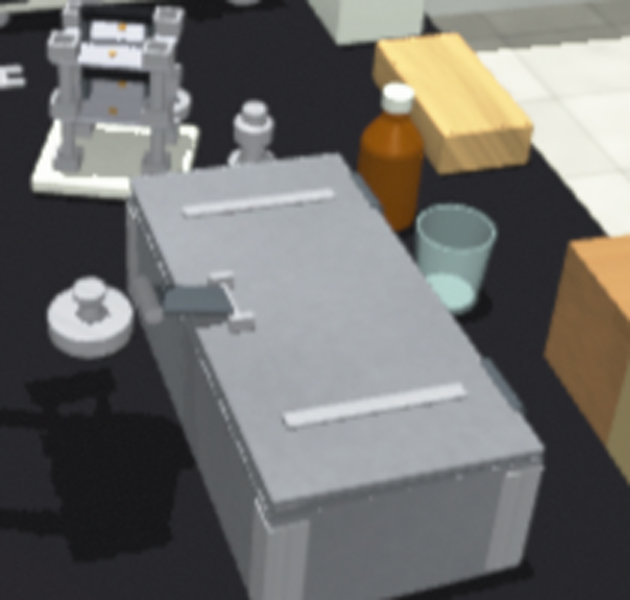

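The press didn't latch. The lid still reads about 0.055 rad, the bar sits high, and the tool reached z = 0.105 with almost no force. I'll look closer before trying again.

```bash
python3 - <<'E'
from pick import *
rep('')
manip.move_pose(casept(-.16,.03,.26),down(CY))
st=manip.state();c=cams.capture("wrist");cv2.imwrite("pics/n1.png",c["image"])
W=cloud(c,st)
P=W.reshape(-1,3);x=(P[:,:2]-CC)@ex;y=(P[:,:2]-CC)@ey
for yy in(-.1,-.05,.05,.1):
    k=(abs(y-yy)<.01)&(P[:,2]>.09)&(P[:,2]<.16)&(x<0);s=np.argsort(x[k]);print(yy,'front x',x[k][s][:3].round(4),P[k,2][s][:3].round(4), 'fit',np.polyfit(x[k],P[k,2],1))
k=(x<-.105)&(x>-.15)&(abs(y)<.02)&(P[:,2]>.08);print('bar',k.sum(),np.c_[x[k],y[k],P[k,2]].max(0),np.c_[x,y,P[:,2]][k].mean(0))
s=cams.capture("scene");cv2.imwrite("pics/n2.png",cv2.resize(s["image"][120:250,70:260],None,fx=4,fy=4,interpolation=2))
E
```

```text
67.4 [ 0.411  -0.1307  0.348 ] F [-0.7  0.4  0.7] M [ 0.08 -0.05  0.  ] w 0.0005
-0.1 front x [-0.0933 -0.0932 -0.0932] [0.0975 0.0944 0.1212] fit [0.24975026 0.13739317]
-0.05 front x [-0.0934 -0.0934 -0.0934] [0.1062 0.0921 0.092 ] fit [0.53623603 0.16154983]
0.05 front x [-0.0934 -0.0934 -0.0933] [0.109  0.0979 0.0921] fit [1.8309137  0.27054182]
0.1 front x [-0.0936 -0.0935 -0.0933] [0.0957 0.0926 0.1007] fit [0.53289641 0.16147033]
bar 823 [-0.10503958  0.01958791  0.15464374] [-0.12073272  0.0012895   0.14860972]
```

View pics/n1.png

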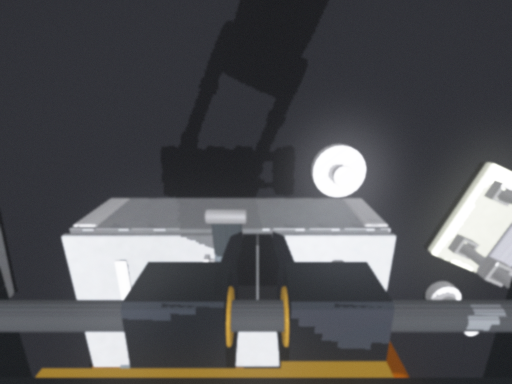

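View pics/n2.png

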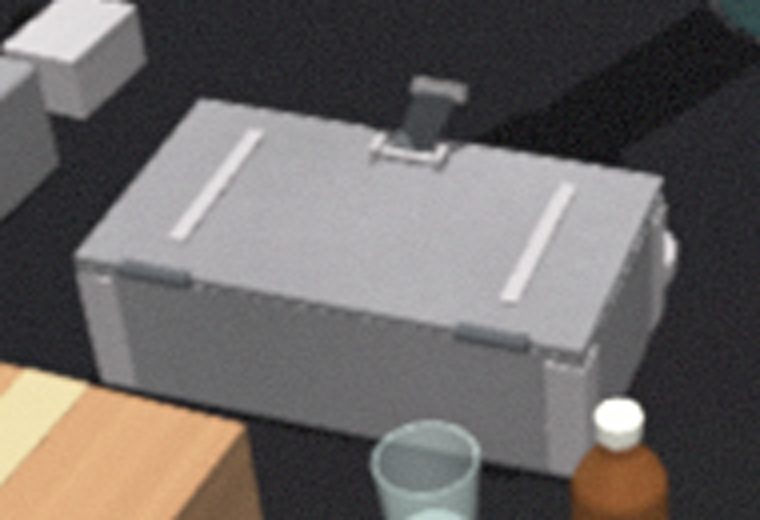

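The bar is still raised: top at z = 0.155, where shut would be 0.131. That suggests the pawl is riding on the keeper with the lid just above shut. I'll press again, taking pictures along the way.

```bash
python3 - <<'E'
from pick import *
o=down(CY)
manip.move_linear(casept(-.13,.05,.26),.2)
manip.move_linear(casept(-.082,.05,.17),.2)
ims=[]
for z in(.135,.126,.120,.117,.114):
    manip.move_linear(casept(-.082,.05,z),.03);st=rep(f'{z:.3f}')
    c=cams.capture("side");ims.append(cv2.resize(c["image"][190:320,210:370],None,fx=2.4,fy=2.1))
    if st["contact_force"][2]>20:break
while len(ims)<6: ims.append(ims[0]*0)
cv2.imwrite("pics/o1.png",cv2.resize(np.vstack([np.hstack(ims[:2]),np.hstack(ims[2:4])]),(768,546)))
cv2.imwrite("pics/o2.png",cv2.resize(c["image"][190:320,210:370],None,fx=4.5,fy=4.5,interpolation=2))
E
```

```text
0.135 70.3 [ 0.529  -0.1243  0.1353] F [-0.3 -0.1 -0.8] M [ 0.12 -0.03  0.03] w 0.0007
0.126 70.8 [ 0.5284 -0.1242  0.1255] F [-0.4 -0.1  0.5] M [ 0.12 -0.04 -0.07] w 0.0006
0.120 71.2 [ 0.5285 -0.1241  0.1196] F [-0.3  0.3 -0.2] M [ 0.06 -0.09 -0.06] w 0.0004
0.117 71.5 [ 0.5286 -0.1242  0.1167] F [-0.1 -0.5 -0. ] M [ 0.07 -0.05 -0.01] w 0.0004
0.114 71.8 [ 0.5286 -0.1242  0.1137] F [-0.8 -0.   0.5] M [ 0.12 -0.06 -0.05] w 0.0003
```

View pics/o1.png

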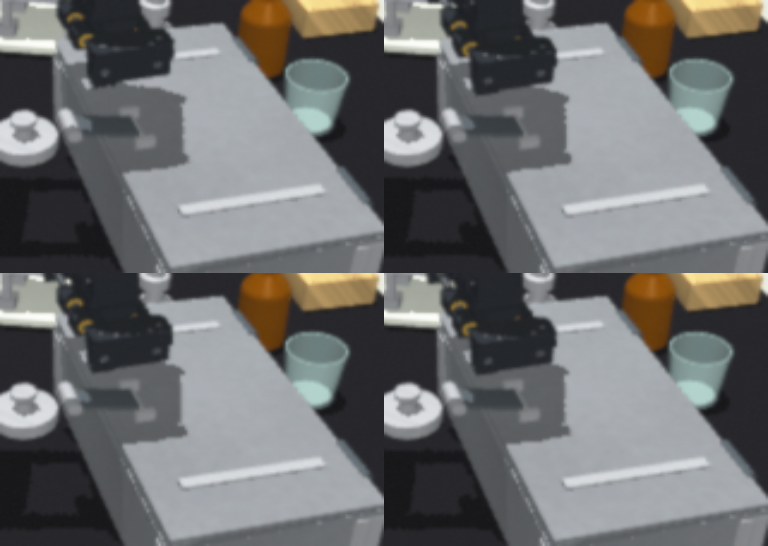

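View pics/o2.png

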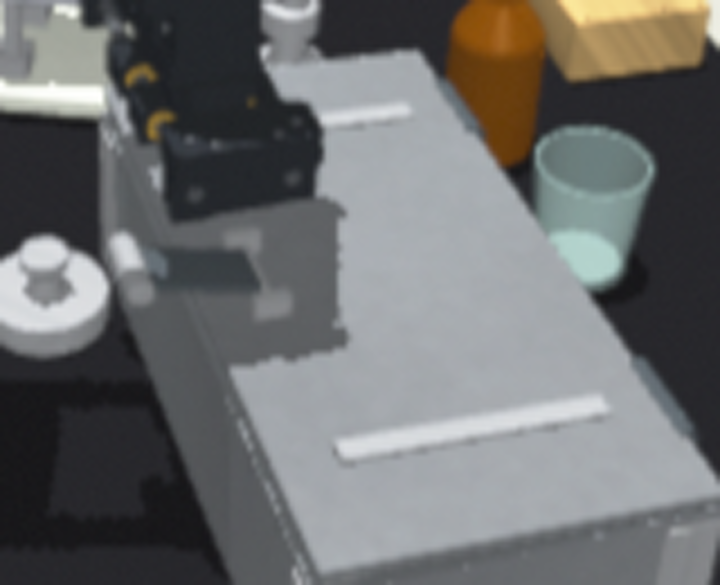

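```bash
cat > lid.py <<'E'
from pick import *
def lidfit(n="side"):
    c=cams.capture(n);P=cloud(c).reshape(-1,3);x=(P[:,:2]-CC)@ex;y=(P[:,:2]-CC)@ey
    k=(abs(x)<.085)&(y<-.04)&(y>-.165)&(P[:,2]>.1)&(P[:,2]<.15);f=np.polyfit(x[k],P[k,2],1)
    for _ in range(4):
        kk=k&(abs(P[:,2]-np.polyval(f,x))<.004);f=np.polyfit(x[kk],P[kk,2],1)
    b=(x<-.105)&(x>-.145)&(abs(y)<.025)&(P[:,2]>.1)&(P[:,2]<.2)
    print(n,'lid slope',-f[0].round(4),'z front',np.polyval(f,-.095).round(4),'z back',np.polyval(f,.085).round(4),'bar top z',np.percentile(P[b,2],97).round(4) if b.sum()>5 else None,'bar x',np.median(x[b]).round(4));return c
E
python3 - <<'E'
from lid import *
s=dict(np.load("a_side.npz"));
cap=cams.capture
cams_cap={'side':s}
import lid
class F: 
    def capture(self,n): return dict(np.load(f"a_{n}.npz"))
lid.cams=F();lid.lidfit();lid.lidfit("scene")
lid.cams=cams
rep('now');lidfit();lidfit("scene")
for z in(.111,.108):
    manip.move_linear(casept(-.082,.05,z),.03);rep(z);lidfit()
E
```

```text
side lid slope 0.0017 z front 0.1156 z back 0.1153 bar top z 0.13 bar x -0.1248
scene lid slope 0.0006 z front 0.1175 z back 0.1174 bar top z 0.1317 bar x -0.1209
now 71.8 [ 0.5287 -0.1242  0.1138] F [-0.2  0.3  0.3] M [ 0.1  -0.01 -0.01] w 0.0008
side lid slope 0.0478 z front 0.1244 z back 0.1158 bar top z 0.1526 bar x -0.1239
scene lid slope 0.0459 z front 0.1263 z back 0.118 bar top z 0.1537 bar x -0.1151
0.111 72.2 [ 0.5285 -0.1242  0.1107] F [ 0.4 -0.3  0.4] M [ 0.09 -0.01  0.04] w 0.0004
side lid slope 0.0478 z front 0.1244 z back 0.1158 bar top z 0.153 bar x -0.1233
0.108 72.5 [ 0.5286 -0.1242  0.1077] F [ 0.1  0.1 -0.2] M [ 0.12 -0.02  0.02] w 0.0004
side lid slope 0.0484 z front 0.1245 z back 0.1157 bar top z 0.1969 bar x -0.123
```

The lid stays at 0.048 rad while the TCP reads z = 0.108, so the fingers can't be touching it. I need to see where they are.

```bash
python3 - <<'E'
from lid import *
c=cams.capture("scene");p=manip.state()["tool_pos"];a=project(c,p);print(a)
I=c["image"].copy();cv2.circle(I,tuple(a.astype(int)),2,(0,0,255),1)
cv2.imwrite("pics/p1.png",cv2.resize(I[70:230,100:280],None,fx=4,fy=3.7,interpolation=2))
s=cams.capture("side");a=project(s,p);print(a);I=s["image"].copy();cv2.circle(I,tuple(a.astype(int)),2,(0,0,255),1)
cv2.imwrite("pics/p2.png",cv2.resize(I[130:280,190:330],None,fx=4,fy=4,interpolation=2))
w=cams.capture("wrist");cv2.imwrite("pics/p3.png",w["image"])
E
```

```text
[190.93959743 163.28496376]
[251.61119375 244.90050509]
```

View pics/p1.png

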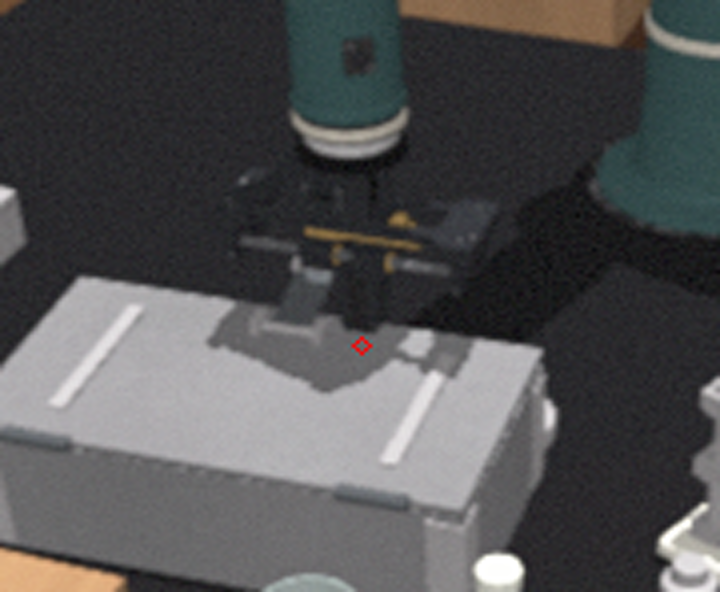

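View pics/p2.png

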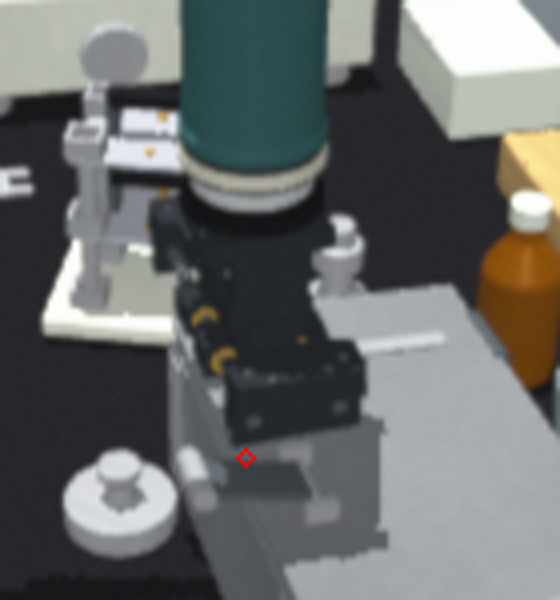

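View pics/p3.png

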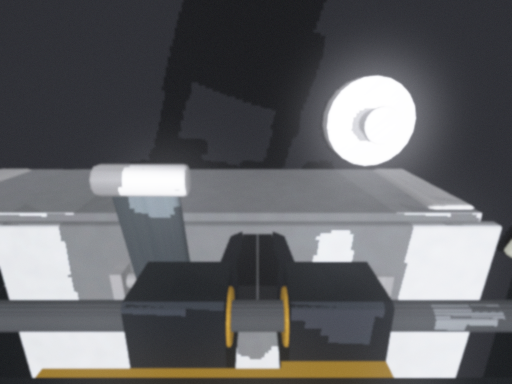

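```bash
python3 - <<'E'
from lid import *
st=manip.state();w=cams.capture("wrist");W=cloud(w,st)
print(st["tool_pos"],R.from_rotvec(st["tcp_rot"]).as_matrix().round(3).tolist())
for u,v in((300,228),(330,240),(215,240),(335,260),(210,255),(410,215),(258,245),(258,260),(380,130),(450,50)):
    p=W[v,u];print(u,v,p.round(4),'case',((p[:2]-CC)@ex).round(4),((p[:2]-CC)@ey).round(4), 'img',w["image"][v,u])
E
```

```text
[ 0.52885915 -0.12426163  0.10806061] [[0.0, -0.057, 0.998], [-0.0, 0.998, 0.057], [-1.0, -0.0, 0.0]]
300 228 [ 0.5176 -0.101   0.1249] case -0.0919 0.0739 img [163 156 153]
330 240 [ 0.5246 -0.0837  0.1231] case -0.0839 0.0907 img [245 242 238]
215 240 [ 0.5283 -0.1461  0.1228] case -0.0838 0.0282 img [158 152 150]
335 260 [ 0.5365 -0.0794  0.1234] case -0.0718 0.0943 img [236 232 231]
210 255 [ 0.5372 -0.1486  0.1235] case -0.075 0.0252 img [155 151 147]
410 215 [ 0.5138 -0.0342  0.1067] case -0.0918 0.1408 img [184 179 174]
258 245 [ 0.521  -0.1231  0.1398] case -0.0897 0.0516 img [75 71 70]
258 260 [ 0.5253 -0.1229  0.1464] case -0.0854 0.0515 img [70 68 66]
380 130 [ 0.4719 -0.0355  0.0444] case -0.1338 0.1418 img [255 254 254]
450 50 [ 0.4086  0.0289 -0.002 ] case -0.1933 0.2098 img [60 55 53]
```

In the wrist image the finger ends at row 235, about 17–19 mm short of the nominal TCP. That fits a tip that hasn't reached the lid, and it also explains why the paddle bar slipped out earlier. I'll keep going down under force feedback while tracking the lid.

```bash
python3 - <<'E'
from lid import *
for z in np.arange(.106,.085,-.0015):
    manip.move_linear(casept(-.082,.05,z),.03);st=rep(f'{z:.4f}');lidfit()
    if st["contact_force"][2]>12:break
E
```

```text
0.1060 73.0 [ 0.5286 -0.1242  0.1058] F [ 0.  -0.1  0.2] M [ 0.15 -0.03  0.01] w 0.0005
side lid slope 0.048 z front 0.1244 z back 0.1158 bar top z 0.196 bar x -0.1226
0.1045 73.3 [ 0.5289 -0.1243  0.1045] F [ 0.2 -0.7  1. ] M [ 0.1  -0.05 -0.01] w 0.0002
side lid slope 0.0456 z front 0.124 z back 0.1158 bar top z 0.1955 bar x -0.1226
0.1030 73.6 [ 0.5288 -0.1243  0.103 ] F [-0.  -0.2  0.4] M [ 0.06 -0.07 -0.03] w 0.0001
side lid slope 0.0387 z front 0.1226 z back 0.1157 bar top z 0.1974 bar x -0.1223
0.1015 73.9 [ 0.5287 -0.1242  0.1013] F [ 0.  -0.9  0.3] M [ 0.06 -0.06  0.07] w 0.0002
side lid slope 0.0295 z front 0.1209 z back 0.1155 bar top z 0.1966 bar x -0.1223
0.1000 74.2 [ 0.5286 -0.1242  0.0997] F [-0.3  0.4 -0.3] M [ 0.09 -0.05  0.01] w 0.0006
side lid slope 0.0019 z front 0.1156 z back 0.1153 bar top z 0.1982 bar x -0.1218
0.0985 74.5 [ 0.5287 -0.1242  0.0983] F [-0.7  0.1 -0.5] M [ 0.07 -0.04  0.03] w 0.0005
side lid slope 0.0007 z front 0.1155 z back 0.1154 bar top z 0.1984 bar x -0.1212
0.0970 74.8 [ 0.5287 -0.1242  0.0969] F [-0.7  0.  -0.4] M [ 0.06 -0.1  -0.01] w 0.0004
side lid slope 0.0015 z front 0.1156 z back 0.1153 bar top z 0.1974 bar x -0.1212
0.0955 75.1 [ 0.5291 -0.1244  0.0961] F [-0.2  0.3  4.3] M [0.14 0.16 0.01] w 0.0002
side lid slope 0.0017 z front 0.1156 z back 0.1153 bar top z 0.1976 bar x -0.1206
0.0940 75.4 [ 0.5292 -0.1244  0.096 ] F [-5.4  1.4 13.4] M [0.33 0.77 0.02] w 0.0006
side lid slope 0.0006 z front 0.1155 z back 0.1154 bar top z 0.1973 bar x -0.1208
```

The lid snapped shut: slope went from 0.03 to 0.00 and the front is at 0.1156, as at the start. It then took 13 N at its stop. I'll back away and check everything.

```bash
python3 - <<'E'
from lid import *
manip.move_linear(casept(-.082,.05,.22),.2)
manip.move_pose([.50,.02,.42],down(0));manip.dwell(.5);rep('clear')
c=lidfit("side");lidfit("scene");s=cams.capture("scene")
P=cloud(s).reshape(-1,3);m=(np.hypot(*(P[:,:2]-BC).T)<.1)
for n,cc in(("scene",s),("side",c)):
    P=cloud(cc).reshape(-1,3);m=(np.hypot(*(P[:,:2]-BC).T)<.1)
    for lo,hi,t in((.138,.150,'deck2'),(.154,.166,'sock2 .162'),(.174,.188,'bar2 .182')):
        k=m&(P[:,2]>lo)&(P[:,2]<hi);print(n,t,k.sum(),np.median(P[k,2]).round(4),cv2.minAreaRect(P[k,:2].astype(np.float32)))
cv2.imwrite("pics/q1.png",c["image"]);cv2.imwrite("pics/q2.png",s["image"])
E
```

```text
clear 77.7 [0.5    0.0198 0.4198] F [ 0.7 -0.8  0.2] M [ 0.09 -0.06  0.02] w 0.0005
side lid slope 0.001 z front 0.1155 z back 0.1153 bar top z 0.13 bar x -0.1249
scene lid slope 0.0021 z front 0.1177 z back 0.1173 bar top z 0.1324 bar x -0.1218
scene deck2 419 0.1465 ((0.5371032953262329, 0.2002587616443634), (0.09132394194602966, 0.11664047837257385), 69.36184692382812)
scene sock2 .162 344 0.1603 ((0.5369178056716919, 0.2000378519296646), (0.0935550108551979, 0.11805720627307892), 69.2369155883789)
scene bar2 .182 128 0.1815 ((0.5393998026847839, 0.20016449689865112), (0.017624439671635628, 0.070410817861557), 70.6609115600586)
side deck2 407 0.1444 ((0.5346759557723999, 0.19521139562129974), (0.08683265000581741, 0.112935371696949), 68.83130645751953)
side sock2 .162 209 0.1593 ((0.5356006026268005, 0.19930605590343475), (0.09689934551715851, 0.11422938853502274), 69.03495788574219)
side bar2 .182 100 0.179 ((0.5343173742294312, 0.19697284698486328), (0.02095792628824711, 0.06899867951869965), 69.1214828491211)
```

View pics/q1.png

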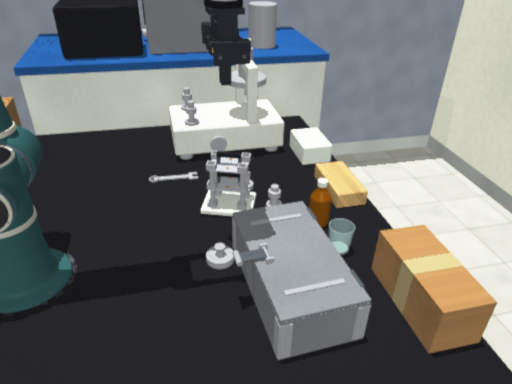

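View pics/q2.png

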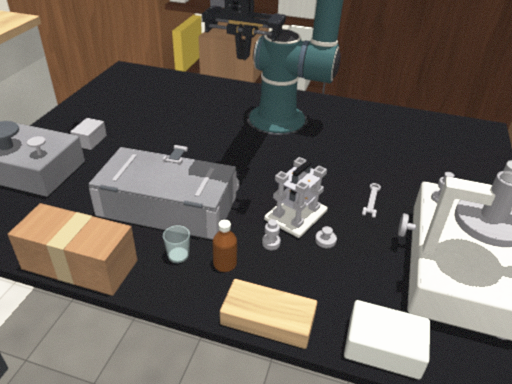

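The lid is shut flat and the paddle bar is back at its starting height (0.130 and 0.132). The stack at (300,200) stands level, the bystanders haven't moved, and the robot is clear. Handing in.

```bash
python3 - <<'E'
from cell import order
print(order.close_job())
E
```

```text
the job is handed in; nothing more can be done
None
```

I opened the case, stacked both frames on the base and latched the case shut. I handed the job in with the clock at about 78 s of the 208 s allowed. No verdict was reported.

**Opening:** I lifted the paddle by its bar and swung the lid up. The bar slipped out of the jaws at about 1.5 rad. The lid then measured 1.95 rad open, with no clear push force from the closed fingers I brought in behind it.

**Frames:** Only two were present; the third bay was empty. Each bottomed out in the stack at the expected height. In the last checks from the two fixed cameras, the top bar was at 0.179 and 0.1815 m (about 0.182 expected). The stack was turned within about 0.02 rad of the base and centred within about 2 mm by the close-up wrist view. The side camera read up to 6 mm off on one surface, with a coarser fit.

**Closing:** My first press did not latch, leaving the lid at about 0.05 rad, because the fingertips ended about 19 mm short of the nominal tool point. On the second press, going deeper, it snapped in. Afterwards the lid tilt was at most 0.002 rad and the paddle bar was back within 1 mm of its starting height on both cameras.

**Other things on the bench:** They looked unmoved in the final pictures; I did not measure them. The robot was clear of everything, and I saw no knocked frame and no slackening of the grip on either frame.

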